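# Make up a gearbox kit and an engine service kit

## Task

Make up two job kits in the black parts trays. The narrow two-compartment tray is the gearbox kit: lay the gear shaft in its long compartment and stand the black flange bolt on its head in the small one. The squarer three-compartment tray is the service kit: lay the shorter spanner in its long compartment, the spark plug flat in the smaller of the other two and the small brown carton upright in the larger; set each thing near the middle of its compartment, long things along it, and leave the longer spanner where it lies.

Things in the scene. Friction and masses are not known exactly. Their poses are not given: they have to be found in the camera images.
- tray_narrow: Fixed black tray with grey floor, 268 (x) x 88 (y) x 15 mm high, with two compartments in a row along its x axis. Origin: centre of its underside; z up, x away from the robot (within 10 degrees). Floor 3 mm, walls 4 mm thick. Insides (x x y) and centres: small one (flange bolt), nearer the robot, 76 x 80 mm at x = -92, y = 0; long one (gear shaft) 180 x 80 at x = +40, y = 0.
- tray_wide: Fixed black tray with grey floor, 188 (x) x 164 (y) x 15 mm high, with three compartments. Origin: centre of its underside; z up, x away from the robot (within 10 degrees). Floor 3 mm, walls 4 mm thick. Insides (x x y) and centres: long one (spanner) 180 x 72 mm at x = 0, y = +42; smaller (spark plug) 76 x 80 at x = -52, y = -38; larger (carton) 100 x 80 at x = +40, y = -38.
- gear_shaft_center (a point): Centre of the loose steel gear shaft, lying on the bench: 152 mm long along its y axis, up to 38 mm thick, 0.34 to 0.55 kg. Point: half-way along, on the axis, 16.5 mm above its support: it lies on the gear and its -y end, sloping 5 degrees. Plain barrel 28 mm thick from y = -38 to +10 (take it here, middle y = -14 mm), gear 38 mm thick from y = +10 to +38, thinner ends. May lie either way round in the tray.
- flange_bolt_center (a point): Centre of the loose black flange bolt, standing on its head on the bench: 35 mm tall along its z axis; round shank 12 mm thick above an 8 mm tall, 20 mm wide head. The point is half-way up, 17.5 mm above what it stands on.
- spanner_short_center (a point): Centre of the shorter loose steel spanner, lying flat on the bench: 152 mm long along its y axis, 26 mm wide at the heads, 8 mm thick, shank 10 mm wide and 7 mm thick. The point is half-way along, 4 mm above what it lies on. Either end may point either way in the tray.
- spanner_long_center (a point): Centre of the longer loose steel spanner, which is not wanted: 210 mm long along its y axis, 37 mm wide at the heads, 9 mm thick, lying flat on the bench. The point is half-way along, 4.5 mm above the bench.
- plug_center (a point): Centre of the loose spark plug, lying on the bench: 53 mm long along its y axis. The point is half-way along, on its axis, 9.5 mm above what it lies on (it slopes by 5 degrees). Hexagon and collar 20 mm wide from y = +3 to +26 mm (take it here, about y = +13 mm); the rest is thinner.
- carton_center (a point): Centre of the loose small brown carton, standing on the bench: 51 (x) x 62 (y) x 52 mm high, z up. The point is in the middle, 26 mm above what it stands on. It may stand in the tray with any heading that fits.
There are look-alikes about, which are no part of the job. What is shaped like the part that bears spanner_short_center but turquoise is not meant. Leave any blue look-alike of the part that bears carton_center alone.

How it is judged:
By the outcome, as a careful person would: the job done as asked, in the order asked, and still so for the second after the job is handed in, with the robot touching nothing.
It also fails if it takes over 128 s, if anything falls off the work surface, if the arm or the gripper's body presses on something with over 40 N, if the wrist force passes 120 N, or if a joint passes its speed limit or range.

## Robot

A 7-joint arm with a two-finger parallel gripper is mounted at the origin on a cart in front of the work surface, level with it; the furniture and walls round the work are solid. World frame = base frame: x ahead of the robot, y to its left, z up, the work surface at z = 0. Lengths are in m, angles in rad, forces in N, time in s.
With the tool pointing down it reaches from about 0.4 to 0.875 m from the base axis. Payload 4.4 kg.
Tool frame: the origin (TCP) lies where the fingers leave the gripper's body, on its centre line; the fingertips stand ctrl.finger_overhang ahead of it and the grasp point (between the pads) lies 54 mm ahead of it (ctrl.finger_overhang is the distance from the TCP to the fingertips, in m); y points along the fingers, z is the direction in which the jaws open and shut, and the axes are right-handed (so a half turn about y gives the same grasp; the last joint's range is limited). The gripper opens to 85 mm and grips with 20 to 120 N. Pads are 22 mm wide; open, the fingers measure 114 mm over their backs; the gripper's body (76 mm by 85 mm) begins 54 mm behind the grasp point. The pads swing forward as they close: fully open they stand 13 mm farther back than shut.
Start: joints at [1.163, 0.628, 0.038, 1.517, -0.027, 0.996, -0.02], TCP at [0.218, -0.612, 0.304] pointing down, gripper open.
Joint ranges: [-3.06, 3.06], [-0.37, 2.12], [-1.25, 1.32], [0.18, 2.47], [-1.1, 4.24], [0.23, 1.98], [-2.94, 2.94]. Speed limits (rad/s): [2.57, 2.57, 3.14, 3.14, 3.14, 3.14, 3.14].

## Interface

Orientations are given as a unit quaternion [x, y, z, w].
In Python, from workcell import ctrl, cams, models gives the robot as it stands.
- The arm moves only by the shell command python3 -m inch 'ROWS' [FORCE]. ROWS is JSON, a list of rows, each a list of 3 entries, a list of its own where there are three numbers: the turn, a rotation vector about the tool's x, y, z in rad, then the shift along the tool's x, y, z in cm, then the finger opening in cm, from 0 to 8.54. In form: [[[rx, ry, rz], [dx, dy, dz], grip], ...]. A call has 1 to 12 rows; each row shifts and turns the commanded pose from where the row before left it, along the tool's axes as they then stand; what a row does not reach is not made up. A row lasts 1/8 s, in which the tool goes at most 62.5 mm and 10.7 degrees, less where a joint would pass 70% of its speed; a pose out of reach is approached as far as the arm can. A call with a gripper value outside its range is refused whole. The fingers move at their own pace and stop on an object; FORCE is the grip in N (left out, the last holds). Time passes only in rows, so rows that do not move let the fingers close. It gives the time, the measured TCP pose, the force and the opening at its end, in the units of the state.
- ctrl.get_obs(): the state, without advancing time (a new reading comes with each control period).
- cams.read_camera(name): name is "side" or "top"; returns a dict with "img" (420x560x3 uint8, red, green, blue), "intrinsics" (3x3 intrinsics, pixels), "k1" (the pictures are not rectified: a ray, as slopes to the right and down, at radius r is drawn at 1 + k1 r^2 times it, then the intrinsics apply), "world_from_camera" (4x4, takes a point from camera to world coordinates). Camera axes: x right, y down, z forward; pixel columns grow to the right and rows downward; lengths in m; the calibration is good to about 2 mm. A picture is of the moment at which its call begins. There is no depth.
- ctrl.hand_in(): hands the job in, once; it reports no verdict.
Trained networks look in a picture, given as the dict that the camera call returned (one of the last four; its "shot" number tells which), for a name from the list of things; names that differ only in an ending like _2 or _b are one class to them, and where a whole thing is asked for, a point or a joint stands for the part that bears it (a point fixed in the world has none). Each returns a list of dicts, best first, with "conf" (0 to 1); they miss things now and then, are a little off and sometimes report something else, mostly with a low value. They report only what shows in the picture. A call takes as long as a camera call. They do not tell look-alikes from the thing itself.
- models.cut_out(picture, target): "region" (420x560 bool, what is visible of it) and "pixel" ([column, row] in pixels, amid what is visible of it).
- models.mark_of(picture, target): "pixel" ([column, row] in pixels: a listed point, or the origin of a listed thing).
The state is a dict: "t": time; "qpos": joint angles; "dq": joint speeds; "effort": joint torques, N m; "eef_pos": TCP position; "eef_rot": TCP orientation; "wrist_force": force on the tool from outside, world axes, zero at the start; "ft_torque": the same for the moment, N m; "grip_width": opening from 0.0 (shut) to 1.0 (fully open).
Only numpy, scipy, OpenCV 4.12 (cv2) and the standard library are available. Lean on these libraries where they do the work, as an engineer would, in place of code of your own. Each camera call takes 0.05 s, during which the arm holds its last target.

## Working session

There is one attempt and no reset: what is moved stays moved. The work goes in short steps, Python scripts to look and compute and a shell command to move; the robot and the scene stay as the last step left them, time stands still between calls to the robot, and variables do not carry over. Pictures are saved under pics/ and viewed, and the job is handed in when it is done.

```bash
ls; mkdir -p pics
python3 - <<'E'
from workcell import ctrl,cams,models
import cv2
o=ctrl.get_obs();print(o);print(ctrl.finger_overhang)
for n in ("top","side"):
    p=cams.read_camera(n);cv2.imwrite(f"pics/{n}0.png",p["img"][:,:,::-1]);print(n,p["intrinsics"],p["k1"],p["world_from_camera"],p["shot"])
E
```

```text
pics
{'t': 0.0, 'qpos': array([ 1.16316831,  0.62931532,  0.0384373 ,  1.5183421 , -0.02701126,
        0.99629629, -0.01997539]), 'dq': array([-1.72871901e-04, -5.76407573e-04,  2.78980924e-04, -9.18162958e-04,
        6.83746062e-04, -5.86286148e-05,  1.15628658e-03]), 'effort': array([ 4.06002664e-05, -5.63410842e+01,  1.22714169e+00, -1.93452930e+01,
        1.12854608e-02,  1.04836375e-02,  2.19813023e-05]), 'eef_pos': array([ 0.21776227, -0.6119351 ,  0.30301712]), 'eef_rot': array([-0.12038915,  0.69744399, -0.69616075,  0.1201605 ]), 'wrist_force': array([-0.8237162 ,  0.58180746, -0.57376647]), 'ft_torque': array([ 0.0030326 , -0.03108458,  0.01609189]), 'grip_width': 0.9964091873027784}
0.0726
top [[437.06820241   0.         279.06760704]
 [  0.         437.06820241 216.51923433]
 [  0.           0.           1.        ]] 0.02245049967458792 [[ 0.0290364  -0.97776713  0.20767362  0.21153169]
 [-0.99956946 -0.02752606  0.0101593   0.09902605]
 [-0.00421699 -0.2078792  -0.97814542  1.45721522]
 [ 0.          0.          0.          1.        ]] 1
side [[489.58581501   0.         278.77330195]
 [  0.         489.58581501 207.2775957 ]
 [  0.           0.           1.        ]] -0.034664735695638035 [[ 0.93949981 -0.16287431  0.30135039  0.04705136]
 [-0.34233106 -0.41501983  0.84295195 -1.1813963 ]
 [-0.01222883 -0.8951148  -0.44566799  0.76096496]
 [ 0.          0.          0.          1.        ]] 2
```

View pics/top0.png

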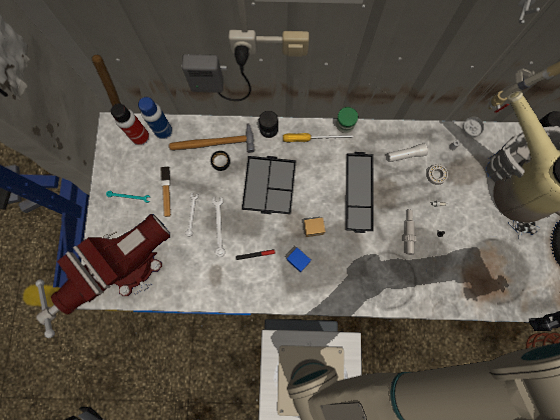

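View pics/side0.png

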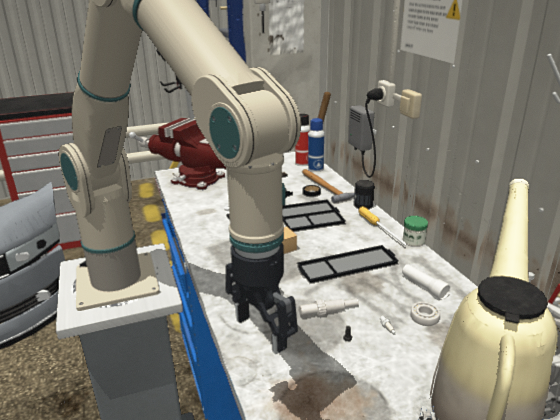

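```bash
cat > h.py <<'E'
from workcell import ctrl,cams,models
import cv2,numpy as np
from scipy.spatial.transform import Rotation as R
from scipy.optimize import least_squares
def undist(p,px):
    K=p["intrinsics"];d=np.array([(px[0]-K[0,2])/K[0,0],(px[1]-K[1,2])/K[1,1]]);s=d.copy()
    for _ in range(20): s=d/(1+p["k1"]*(s@s))
    return s
def ray(p,px):
    T=p["world_from_camera"];s=undist(p,px);return T[:3,3],T[:3,:3]@np.array([s[0],s[1],1.])
def on_z(p,px,z):
    o,d=ray(p,px);return o+d*(z-o[2])/d[2]
def tri(p1,x1,p2,x2):
    o1,d1=ray(p1,x1);o2,d2=ray(p2,x2)
    t,_,_,_=np.linalg.lstsq(np.c_[d1,-d2],o2-o1,rcond=None)
    a=o1+d1*t[0];b=o2+d2*t[1];return (a+b)/2,np.linalg.norm(a-b)
def proj(p,X):
    T=p["world_from_camera"];X=np.atleast_2d(X);c=(X-T[:3,3])@T[:3,:3];s=c[:,:2]/c[:,2:]
    s=s*(1+p["k1"]*(s**2).sum(1,keepdims=True));K=p["intrinsics"]
    return s*[K[0,0],K[1,1]]+[K[0,2],K[1,2]]
E
python3 - <<'E'
from h import *
P={n:cams.read_camera(n) for n in("top","side")}
np.set_printoptions(precision=3,suppress=True)
for t in ["tray_narrow","tray_wide","gear_shaft_center","flange_bolt_center","spanner_short_center","spanner_long_center","plug_center","carton_center"]:
    print(t)
    for n in P:
        print(' ',n,'M',[(np.round(m["pixel"],1).tolist(),round(m["conf"],2)) for m in models.mark_of(P[n],t)])
        print(' ',n,'C',[(np.round(m["pixel"],1).tolist(),round(m["conf"],2),int(m["region"].sum())) for m in models.cut_out(P[n],t)])
print(ctrl.get_obs()["t"])
E
```

```text
tray_narrow
  top M [([362.3, 193.1], 0.88)]
  top C [([360.8, 193.2], 0.96, 2124)]
  side M [([348.6, 263.2], 0.9)]
  side C [([349.2, 261.8], 0.94, 2211)]
tray_wide
  top M [([269.9, 185.0], 0.81), ([437.3, 201.8], 0.27)]
  top C [([271.3, 180.8], 0.67, 2741)]
  side M [([349.9, 263.2], 0.7), ([308.8, 215.4], 0.69)]
  side C [([310.9, 214.2], 0.67, 1511)]
gear_shaft_center
  top M [([407.8, 230.8], 0.69)]
  top C [([409.7, 231.4], 0.88, 283)]
  side M [([330.1, 306.7], 0.71)]
  side C [([327.0, 307.1], 0.98, 643)]
flange_bolt_center
  top M [([439.8, 231.0], 0.57)]
  top C []
  side M [([346.8, 330.0], 0.41)]
  side C [([347.3, 331.0], 0.55, 98)]
spanner_short_center
  top M [([129.3, 198.1], 0.51), ([189.5, 216.4], 0.43)]
  top C [([123.3, 198.2], 0.59, 179), ([188.2, 210.8], 0.52, 216)]
  side M []
  side C []
spanner_long_center
  top M [([215.4, 227.1], 0.73)]
  top C [([215.5, 227.8], 0.67, 305)]
  side M []
  side C []
plug_center
  top M [([439.9, 204.0], 0.65)]
  top C []
  side M [([391.0, 327.5], 0.43)]
  side C [([385.9, 326.3], 0.42, 97)]
carton_center
  top M [([315.4, 228.2], 0.75), ([299.5, 259.4], 0.75)]
  top C [([313.6, 227.3], 0.66, 354), ([302.7, 260.8], 0.62, 350)]
  side M [([286.4, 241.3], 0.67), ([348.0, 330.8], 0.19)]
  side C [([288.4, 241.8], 0.72, 267)]
1.8
```

Run:
```python
from h import *
import pickle
P={n:cams.read_camera(n) for n in("top","side")}
pickle.dump(P,open("p0.pkl","wb"))
c=P["top"]["img"][120:270,100:300,::-1];cv2.imwrite("pics/c1.png",cv2.resize(c,None,fx=4,fy=4,interpolation=cv2.INTER_CUBIC))
c=P["top"]["img"][130:280,280:480,::-1];cv2.imwrite("pics/c2.png",cv2.resize(c,None,fx=4,fy=4,interpolation=cv2.INTER_CUBIC))
c=P["side"]["img"][190:350,260:460,::-1];cv2.imwrite("pics/c3.png",cv2.resize(c,None,fx=3.7,fy=3.7,interpolation=cv2.INTER_CUBIC))
```

```text
(no output)
```

View pics/c1.png

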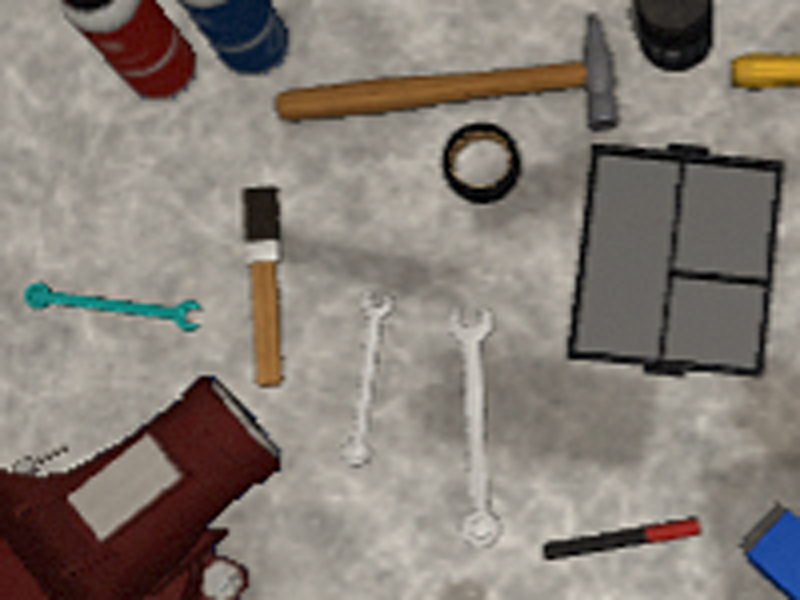

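View pics/c2.png

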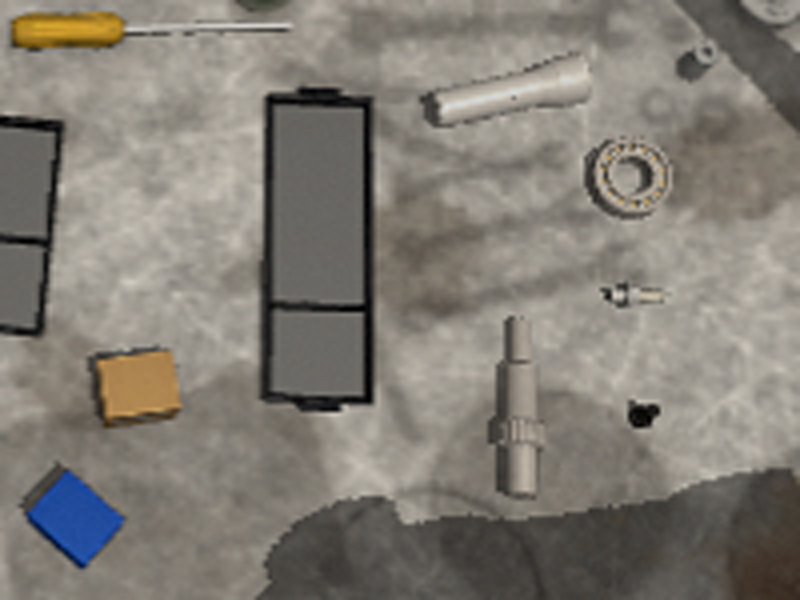

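View pics/c3.png

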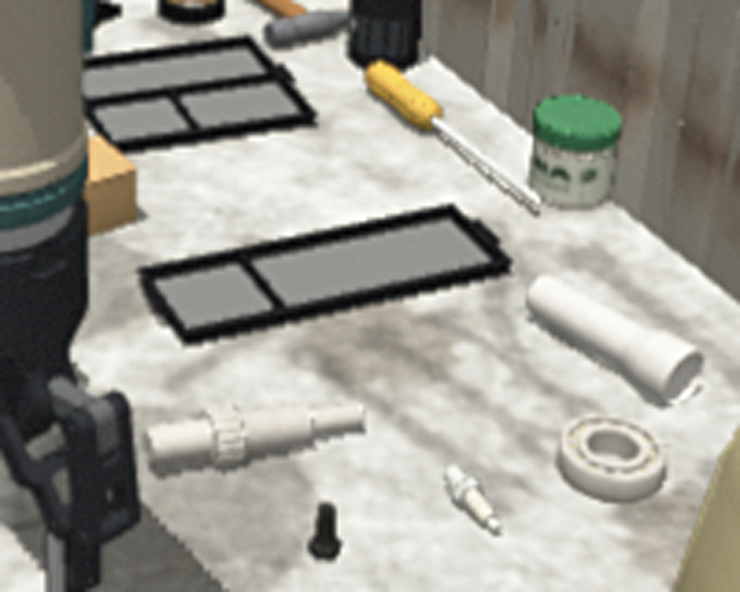

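```bash
cat >> h.py <<'E'
from scipy.optimize import minimize
def box(cx,cy,sx,sy,z0,z1):
    return np.array([[cx+a*sx/2,cy+b*sy/2,z] for a in(-1,1) for b in(-1,1) for z in(z0,z1)])/1000
def cyl(y0,y1,r,zc):
    return np.array([[r*np.cos(a),y,zc+r*np.sin(a)] for a in np.linspace(0,2*np.pi,16,endpoint=False) for y in(y0,y1)])/1000
def vcyl(z0,z1,r):
    return np.array([[r*np.cos(a),r*np.sin(a),z] for a in np.linspace(0,2*np.pi,16,endpoint=False) for z in(z0,z1)])/1000
S=4
def render(p,pieces,q):
    m=np.zeros((420*S,560*S),np.uint8);c,s=np.cos(q[2]),np.sin(q[2]);M=np.array([[c,-s,0],[s,c,0],[0,0,1]])
    z=q[3] if len(q)>3 else 0
    for X in pieces:
        u=proj(p,X@M.T+[q[0],q[1],z])*S+(S-1)/2
        cv2.fillConvexPoly(m,cv2.convexHull(np.round(u).astype(np.int32)),1)
    return m
def fit(ps,masks,pieces,q0,step=(.008,.008,.08)):
    big=[cv2.resize(m.astype(np.uint8),None,fx=S,fy=S,interpolation=cv2.INTER_NEAREST) for m in masks]
    def cost(q):
        return sum(1-(np.sum(r&b)/max(1,np.sum(r|b))) for r,b in((render(p,pieces,q),b) for p,b in zip(ps,big)))
    q0=np.array(q0,float);sim=[q0]+[q0+np.eye(len(q0))[i]*step[i] for i in range(len(q0))]
    r=minimize(cost,q0,method="Nelder-Mead",options=dict(initial_simplex=sim,xatol=2e-4,fatol=1e-4,maxiter=200));return r.x,r.fun
TN=[box(0,0,268,88,0,15)];TW=[box(0,0,188,164,0,15)]
def overlay(p,items,fn,crop,f):
    x0,y0,x1,y1=crop;im=cv2.resize(p["img"][y0:y1,x0:x1,::-1],None,fx=f,fy=f,interpolation=cv2.INTER_CUBIC)
    for X in items:
        u=(proj(p,X)-[x0,y0]+.5)*f
        cv2.polylines(im,[np.round(u).astype(np.int32)],True,(0,0,255),1)
    cv2.imwrite(fn,im)
def rect(q,cx,cy,sx,sy,z):
    c,s=np.cos(q[2]),np.sin(q[2]);
    return np.array([[q[0]+c*x-s*y,q[1]+s*x+c*y,z] for x,y in((cx-sx/2,cy-sy/2),(cx+sx/2,cy-sy/2),(cx+sx/2,cy+sy/2),(cx-sx/2,cy+sy/2))])
E
cat > a.py <<'E'
from h import *
import pickle
np.set_printoptions(precision=4,suppress=True)
P={n:cams.read_camera(n) for n in("top","side")}
t,s=P["top"],P["side"]
pairs=dict(narrow=((362.3,193.1),(348.6,263.2)),wide=((269.9,185),(308.8,215.4)),shaft=((407.8,230.8),(330.1,306.7)),bolt=((439.8,231),(346.8,330)),plug=((439.9,204),(391,327.5)),carton=((315.4,228.2),(286.4,241.3)))
for k,(a,b) in pairs.items(): print(k,*tri(t,a,s,b))
for k,px in dict(ss=(189.5,216.4),ss2=(188.2,210.8),sl=(215.4,227.1),tq=(125,198)).items(): print(k,on_z(t,px,.004))
M={}
for n in P:
    for k in("tray_narrow","tray_wide","gear_shaft_center","carton_center"):
        c=models.cut_out(P[n],k); M[n,k]=[x["region"] for x in c]
pickle.dump((P,M),open("p1.pkl","wb"))
for k,pc,q in(("tray_narrow",TN,pairs["narrow"]),("tray_wide",TW,pairs["wide"])):
    x=tri(t,q[0],s,q[1])[0]
    for nm in(("top",),("side",),("top","side")):
        print(k,nm,*fit([P[n] for n in nm],[M[n,k][0] for n in nm],pc,[x[0],x[1],0]))
E
python3 a.py
```

```text
narrow [ 0.61   -0.168   0.0145] 0.005333206753494259
wide [0.6289 0.1489 0.0081] 0.0006102714915476776
shaft [ 0.4834 -0.319   0.0101] 0.0028651310338761644
bolt [ 0.4803 -0.4204  0.0205] 0.004293696030641072
plug [ 0.5825 -0.4333  0.0045] 0.007442322039635748
carton [ 0.4839 -0.0093  0.0245] 0.009062126777955332
ss [0.5119 0.4185 0.004 ]
ss2 [0.5313 0.4243 0.004 ]
sl [0.4774 0.3283 0.004 ]
tq [0.57   0.6436 0.004 ]
tray_narrow ('top',) [ 0.6167 -0.1601 -0.0111] 0.04280531335947102
tray_narrow ('side',) [ 0.6164 -0.1566 -0.0048] 0.046782278043440706
tray_narrow ('top', 'side') [ 0.6159 -0.1592 -0.0056] 0.10826339040342492
tray_wide ('top',) [ 0.6323  0.1509 -0.0734] 0.040980759880530626
tray_wide ('side',) [ 0.635   0.1549 -0.0867] 0.0759266640095656
tray_wide ('top', 'side') [ 0.6323  0.1521 -0.0783] 0.13266691666322894
```

```bash
cat > b.py <<'E'
from h import *
import pickle
np.set_printoptions(precision=4,suppress=True)
P,M=pickle.load(open("p1.pkl","rb"));t,s=P["top"],P["side"]
print(R.from_quat([-0.12038915,  0.69744399, -0.69616075,  0.1201605]).as_matrix())
k="gear_shaft_center"
SH=[cyl(-76,-38,9,16.5-4),cyl(-38,10,14,14.5),cyl(10,38,19,18.5),cyl(38,76,12.5,21)]
for nm in(("top",),("side",),("top","side")):
    print(nm,*fit([P[n] for n in nm],[M[n,k][0] for n in nm],SH,[.4834,-.319,np.pi/2]))
q,_=fit([t,s],[M["top",k][0],M["side",k][0]],SH,[.4834,-.319,np.pi/2])
C=[box(0,0,51,62,0,52)]
for i in range(2):
  print("carton top",*fit([t],[M["top","carton_center"][i]],C,[.484,-.01,.1 if i==0 else .7]))
qn=[.616,-.159,-.006];qw=[.632,.152,-.077]
it=[rect(qn,-.092,0,.076,.080,.015),rect(qn,.04,0,.18,.08,.015),rect(qw,0,.042,.18,.072,.015),rect(qw,-.052,-.038,.076,.08,.015),rect(qw,.04,-.038,.1,.08,.015)]
# shaft axis
c,sn=np.cos(q[2]),np.sin(q[2])
it.append(np.array([[q[0]-sn*y,q[1]+c*y,.0165] for y in(-.076,.076)]));it.append(np.array([[q[0]-sn*-.014+c*x,q[1]+c*-.014+sn*x,.0165] for x in(-.014,.014)]))
overlay(t,it,"pics/o1.png",(230,140,460,280),3.4)
overlay(s,it,"pics/o2.png",(260,190,460,350),3.7)
E
python3 b.py
```

```text
[[-0.9421 -0.0006  0.3352]
 [-0.3352  0.0017 -0.9421]
 [ 0.     -1.     -0.0018]]
('top',) [ 0.479  -0.3229  1.5047] 0.11836352279825113
('side',) [ 0.4809 -0.3229  1.5152] 0.16191392582225328
('top', 'side') [ 0.4789 -0.3225  1.511 ] 0.285581481912927
carton top [ 0.4826 -0.0042  0.1135] 0.08432283600068835
carton top [ 0.484 -0.01   0.7  ] 1.0
```

View pics/o1.png

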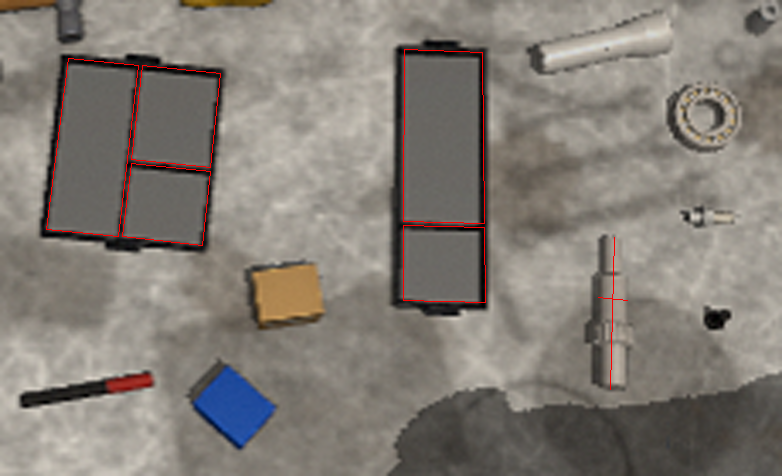

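View pics/o2.png

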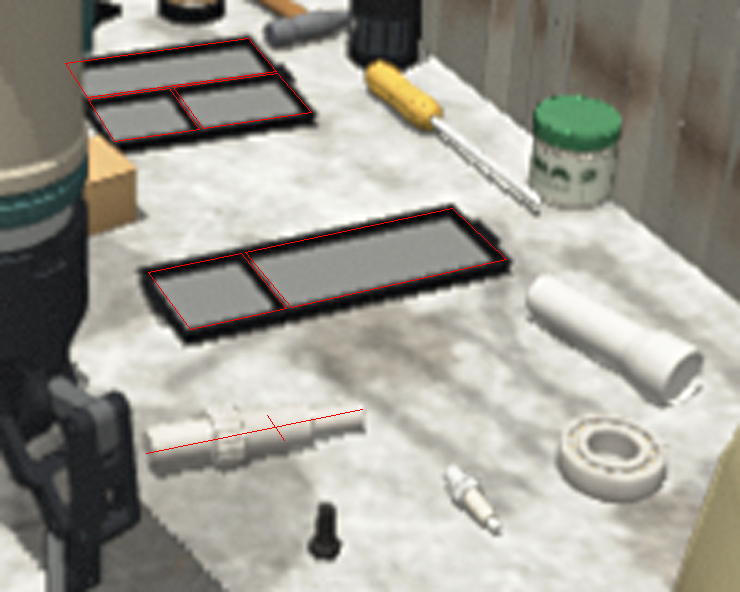

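```bash
python3 -m inch '[[[0,0.185,0],[0,0,0],8.5],[[0,0.185,0],[0,0,0],8.5],[[0,0,0],[0,0,0],8.5]]' 60
cat >> h.py <<'E'
def go(x,y,tip_z=None,tcp_z=None,jaw=None):
    """deltas (tool cm) from current pose to target; jaw: wanted azimuth deg of tool z"""
    o=ctrl.get_obs();A=R.from_quat(o["eef_rot"]).as_matrix();z=tcp_z if tcp_z is not None else tip_z+ctrl.finger_overhang
    az=np.degrees(np.arctan2(A[1,2],A[0,2]))
    th=0
    if jaw is not None:
        d=(jaw-az+90)%180-90; th=-np.radians(d)   # about tool y (down)
        A=A@R.from_rotvec([0,th,0]).as_matrix()
    D=A.T@(np.array([x,y,z])-o["eef_pos"])*100
    print("t",round(o["t"],2),"pos",np.round(o["eef_pos"],4),"jaw az",round(az,1),"tilt",np.round(A[2,:],3),"TURN ry",round(th,3),"SHIFT cm",np.round(D,2),"rows>=",round(np.linalg.norm(D)/6.25,1))
E
python3 -c "
from h import *
go(.493,-.322,tcp_z=.15,jaw=-92)"
```

```text
t: 2.78
eef_pos: [0.2181, -0.6123, 0.3039]
eef_rot: [-0.009, -0.707, 0.707, 0.009]
wrist_force: [-0.5, 0.9, 0.2]
grip_width: 0.997
t 2.77 pos [ 0.2181 -0.6123  0.3039] jaw az -91.5 tilt [ 0. -1.  0.] TURN ry 0.009 SHIFT cm [-26.47  15.37 -29.98] rows>= 6.9
```

```bash
python3 -m inch '[[[0,0.01,0],[-3.3,1.9,-3.75],8.5],[[0,0,0],[-3.3,1.9,-3.75],8.5],[[0,0,0],[-3.3,1.9,-3.75],8.5],[[0,0,0],[-3.3,1.9,-3.75],8.5],[[0,0,0],[-3.3,1.9,-3.75],8.5],[[0,0,0],[-3.3,1.9,-3.75],8.5],[[0,0,0],[-3.3,1.9,-3.75],8.5],[[0,0,0],[-3.3,1.9,-3.75],8.5],[[0,0,0],[0,0,0],8.5],[[0,0,0],[0,0,0],8.5]]'
python3 -c "
from h import *
go(.493,-.322,tcp_z=.076,jaw=-92)
p=cams.read_camera('side');cv2.imwrite('pics/s1.png',p['img'][:,:,::-1])"
```

```text
t: 4.03
eef_pos: [0.4926, -0.3228, 0.1519]
eef_rot: [-0.013, -0.707, 0.707, 0.013]
wrist_force: [-0.1, 0.1, -0.1]
grip_width: 0.996
t 4.03 pos [ 0.4926 -0.3228  0.1519] jaw az -92.0 tilt [ 0.    -1.     0.001] TURN ry -0.001 SHIFT cm [-0.03  7.59 -0.08] rows>= 1.2
```

View pics/s1.png

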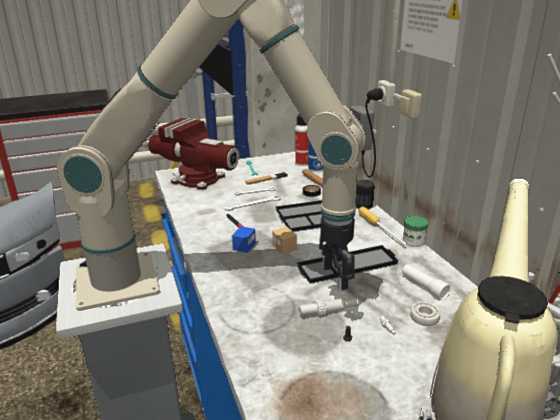

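```bash
python3 - <<'E'
from h import *
import pickle
s=cams.read_camera("side")
for t in ("spanner_short_center","spanner_long_center","carton_center"):
    print(t,[(np.round(m["pixel"],1).tolist(),round(m["conf"],2)) for m in models.mark_of(s,t)])
C=models.cut_out(s,"spanner_short_center"),models.cut_out(s,"carton_center")
for c in C: print([(m["pixel"],m["conf"],m["region"].sum()) for m in c])
pickle.dump((s,C),open("p2.pkl","wb"))
E
python3 -m inch '[[[0,0,0],[0,3,0],8.5],[[0,0,0],[0,3,0],8.5],[[0,0,0],[0,1.5,0],8.5],[[0,0,0],[0,0,0],8.5],[[0,0,0],[0,0,0],0],[[0,0,0],[0,0,0],0],[[0,0,0],[0,0,0],0],[[0,0,0],[0,0,0],0],[[0,0,0],[0,0,0],0],[[0,0,0],[0,0,0],0]]' 60
```

```text
spanner_short_center [([253.5, 194.2], 0.56), ([249.3, 169.3], 0.51)]
spanner_long_center [([251.4, 202.0], 0.8)]
carton_center [([282.6, 239.6], 0.76), ([240.8, 240.8], 0.57)]
[([249.9, 167.7], 0.62, np.int64(58))]
[([285.4, 238.9], 0.9, np.int64(545)), ([241.5, 239.5], 0.7, np.int64(504))]
t: 5.62
eef_pos: [0.4932, -0.3226, 0.0778]
eef_rot: [-0.014, -0.707, 0.707, 0.013]
wrist_force: [0.4, 0.1, 5.9]
grip_width: 0.294
```

```bash
python3 -m inch '[[[0,0,0],[0,-2,0],0],[[0,0,0],[0,-4,0],0],[[0,0,0],[0,-4,0],0],[[0,0,0],[0,0,0],0]]' 80
python3 -c "
from h import *
p=cams.read_camera('side');cv2.imwrite('pics/s2.png',cv2.resize(p['img'][200:380,240:440,::-1],None,fx=3,fy=3))
go(.670,-.159,tcp_z=.17,jaw=-90.4)"
```

```text
t: 6.12
eef_pos: [0.4943, -0.3235, 0.1807]
eef_rot: [-0.016, -0.706, 0.708, 0.011]
wrist_force: [-0.4, -0.7, -4.3]
grip_width: 0.286
t 6.17 pos [ 0.4933 -0.3226  0.1786] jaw az -92.2 tilt [-0.003 -1.     0.001] TURN ry -0.031 SHIFT cm [-17.55   0.88 -16.48] rows>= 3.9
```

View pics/s2.png

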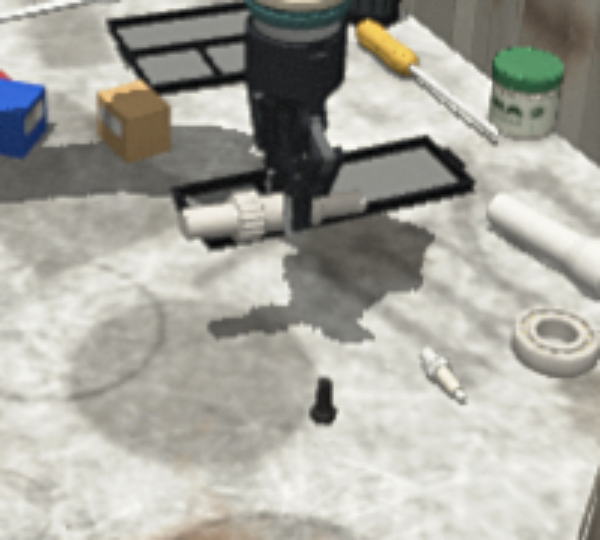

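```bash
python3 -m inch '[[[0,-0.03,0],[-2,0,-2],0],[[0,0,0],[-4,0.2,-3.7],0],[[0,0,0],[-4,0.2,-3.7],0],[[0,0,0],[-4,0.2,-3.7],0],[[0,0,0],[-2.5,0.2,-2.4],0],[[0,0,0],[-1,0,-1],0],[[0,0,0],[0,0,0],0],[[0,0,0],[0,0,0],0],[[0,0,0],[0,0,0],0]]'
cat > look.py <<'E'
import sys
from h import *
qn=[.616,-.159,-.006];qw=[.632,.152,-.077]
def xy(q,x,y):
    c,s=np.cos(q[2]),np.sin(q[2]);return q[0]+c*x-s*y,q[1]+s*x+c*y
n,fn,x0,y0,x1,y1,f=sys.argv[1],sys.argv[2],*map(float,sys.argv[3:8])
x0,y0,x1,y1=map(int,(x0,y0,x1,y1))
p=cams.read_camera(n);overlay(p,[],fn,(x0,y0,x1,y1),f)
E
python3 look.py side pics/s3.png 240 190 440 320 3.5
python3 -c "
from h import *
go(.670,-.159,tcp_z=.082,jaw=-90.4)"
```

```text
t: 7.3
eef_pos: [0.6686, -0.1616, 0.1691]
eef_rot: [-0.004, -0.707, 0.707, 0.004]
wrist_force: [0.2, 0.4, -3.4]
grip_width: 0.283
t 7.35 pos [ 0.6688 -0.1611  0.1691] jaw az -90.6 tilt [ 0.    -1.     0.001] TURN ry -0.004 SHIFT cm [-0.12  8.71 -0.22] rows>= 1.4
```

View pics/s3.png

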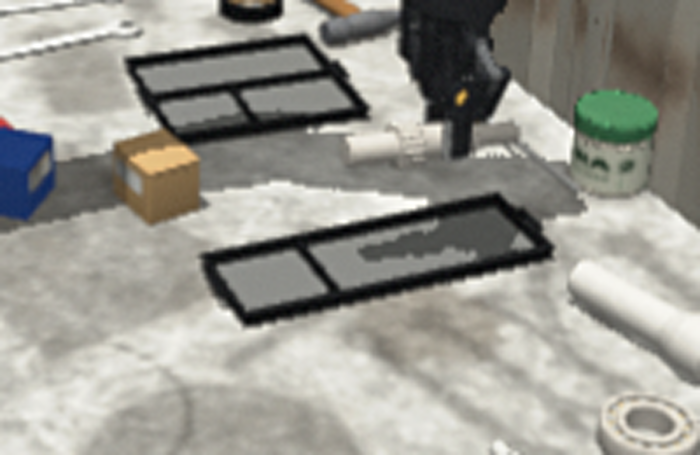

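```bash
python3 -m inch '[[[0,0,0],[-0.12,3,-0.22],0],[[0,0,0],[0,3,0],0],[[0,0,0],[0,1.8,0],0],[[0,0,0],[0,0.4,0],0],[[0,0,0],[0,0,0],0],[[0,0,0],[0,0,0],0]]'
python3 look.py side pics/s4.png 280 190 440 320 4
python3 -c "
from h import *
go(.670,-.159,tcp_z=.082,jaw=-90.4)"
```

```text
t: 8.1
eef_pos: [0.6718, -0.1576, 0.0882]
eef_rot: [-0.004, -0.707, 0.707, 0.002]
wrist_force: [0.1, -0.1, -2.4]
grip_width: 0.29
t 8.15 pos [ 0.6717 -0.1575  0.0882] jaw az -90.5 tilt [-0.002 -1.     0.   ] TURN ry -0.001 SHIFT cm [0.17 0.62 0.15] rows>= 0.1
```

View pics/s4.png

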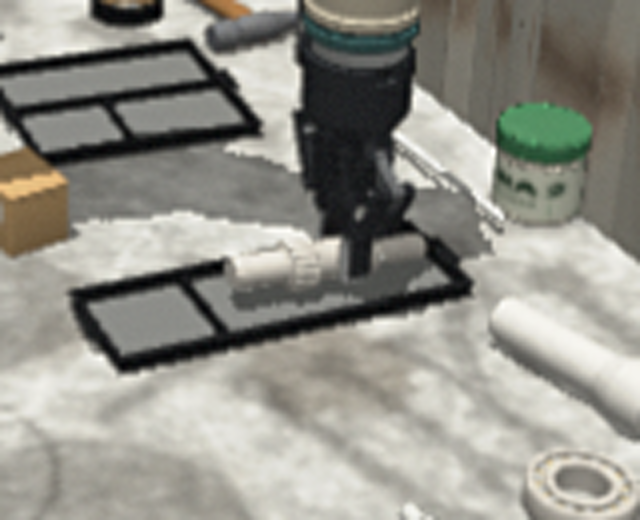

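```bash
python3 -m inch '[[[0,0,0],[0.1,0.3,0.1],0],[[0,0,0],[0,0.2,0],0],[[0,0,0],[0,0,0],0]]'
python3 -c "
from h import *
go(.670,-.159,tcp_z=.082,jaw=-90.4)"
```

```text
t: 8.52
eef_pos: [0.6697, -0.1582, 0.0817]
eef_rot: [0.003, 0.707, -0.707, -0.003]
wrist_force: [-0.1, 0.3, -3.1]
grip_width: 0.286
t 8.53 pos [ 0.6697 -0.1582  0.0817] jaw az -90.5 tilt [ 0. -1. -0.] TURN ry -0.001 SHIFT cm [-0.03 -0.03  0.08] rows>= 0.0
```

```bash
python3 -m inch '[[[0,0,0],[0,0.1,0],0],[[0,0,0],[0,0.1,0],0],[[0,0,0],[0,0,0],0],[[0,0,0],[0,0,0],0]]'
```

```text
t: 9.02
eef_pos: [0.6701, -0.1582, 0.0809]
eef_rot: [0.003, 0.707, -0.707, -0.003]
wrist_force: [-2.6, 1.5, 6.5]
grip_width: 0.292
```

Contact; open gently within the walls and rise.

```bash
python3 -m inch '[[[0,0,0],[0,0,0],3.2],[[0,0,0],[0,0,0],3.8],[[0,0,0],[0,0,0],3.8],[[0,0,0],[0,0,0],3.8],[[0,0,0],[0,-2,0],3.8],[[0,0,0],[0,-4,0],5],[[0,0,0],[0,-4,0],8.5],[[0,0,0],[4,-3,4],8.5],[[0,0,0],[4,-2,4],8.5],[[0,0,0],[0,0,0],8.5]]'
python3 - <<'E'
from h import *
import pickle
P={n:cams.read_camera(n) for n in("top","side")};pickle.dump(P,open("p3.pkl","wb"))
qn=[.616,-.159,-.006]
it=[rect(qn,.04,0,.18,.08,.003)]
overlay(P["top"],it,"pics/t5.png",(300,130,460,260),4);overlay(P["side"],it,"pics/s5.png",(280,200,440,340),4)
for n in P: print(models.mark_of(P[n],"gear_shaft_center")[:2],models.mark_of(P[n],"flange_bolt_center")[:2])
E
```

```text
t: 10.28
eef_pos: [0.5872, -0.2431, 0.2332]
eef_rot: [-0.007, -0.705, 0.709, 0.005]
wrist_force: [0.8, 0.7, -0.4]
grip_width: 0.991
[{'pixel': [359.8, 180.8], 'conf': 0.66}] [{'pixel': [440.5, 235.3], 'conf': 0.4}]
[{'pixel': [363.7, 257.4], 'conf': 0.64}] [{'pixel': [349.0, 332.0], 'conf': 0.64}]
```

View pics/t5.png

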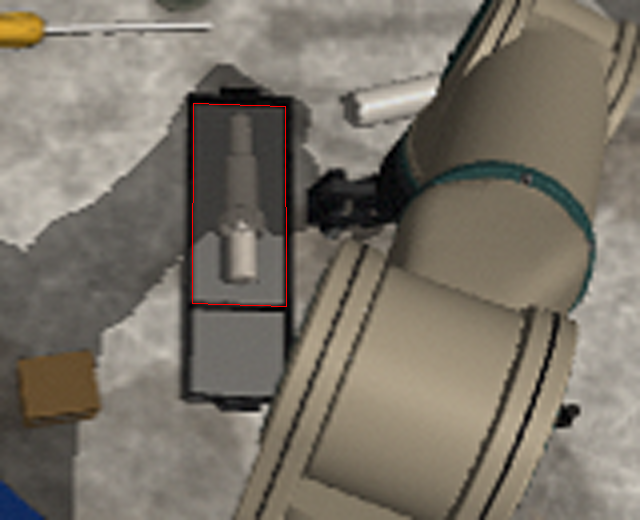

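View pics/s5.png

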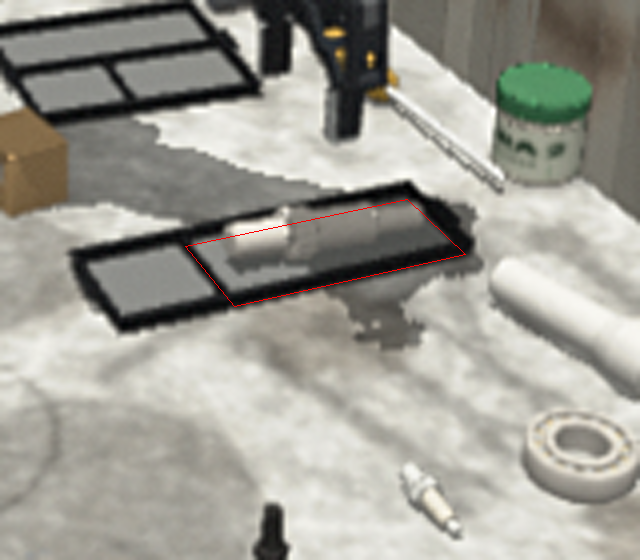

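Run:
```python
from h import *
import pickle
np.set_printoptions(precision=4,suppress=True)
P,M=pickle.load(open("p1.pkl","rb"));t,s=P["top"],P["side"]
ms=[]
for p,(x0,y0,x1,y1) in((t,(432,224,450,244)),(s,(338,320,357,346))):
    g=p["img"].max(2);m=np.zeros_like(g,bool);m[y0:y1,x0:x1]=g[y0:y1,x0:x1]<75;ms.append(m);print(m.sum(),np.argwhere(m).min(0),np.argwhere(m).max(0))
B=[vcyl(0,8,10),vcyl(8,35,6)]
for i in([0],[1],[0,1]): print(i,*fit([[t,s][k] for k in i],[ms[k] for k in i],B,[.478,-.423,0,0],(.006,.006,.01,.004)))
for i in([0],[1],[0,1]): print(i,*fit([[t,s][k] for k in i],[ms[k] for k in i],B,[.478,-.423,0],(.006,.006,.01)))
# plug: bright? 
crop=cv2.resize(t["img"][190:245,420:470,::-1],None,fx=10,fy=10,interpolation=cv2.INTER_CUBIC);cv2.imwrite("pics/pl.png",crop)
go(.478,-.421,tcp_z=.13)
```

```text
37 [231 437] [236 444]
72 [327 344] [340 351]
[0] [ 0.4754 -0.4235 -0.0053  0.0047] 0.16475644699140402
[1] [ 0.4775 -0.4249  0.0081 -0.0009] 0.3589315525876461
[0, 1] [ 0.4769 -0.426   0.0098 -0.0013] 0.5184962900938488
[0] [ 0.477  -0.425   0.0056] 0.16329479768786126
[1] [ 0.478  -0.4237  0.0018] 0.3593314763231198
[0, 1] [ 0.4769 -0.4259  0.0059] 0.5209624335039748
t 10.57 pos [ 0.5911 -0.235   0.2289] jaw az -90.3 tilt [ 0.    -1.    -0.001] TURN ry 0 SHIFT cm [11.2   9.87 18.68] rows>= 3.8
```

View pics/pl.png

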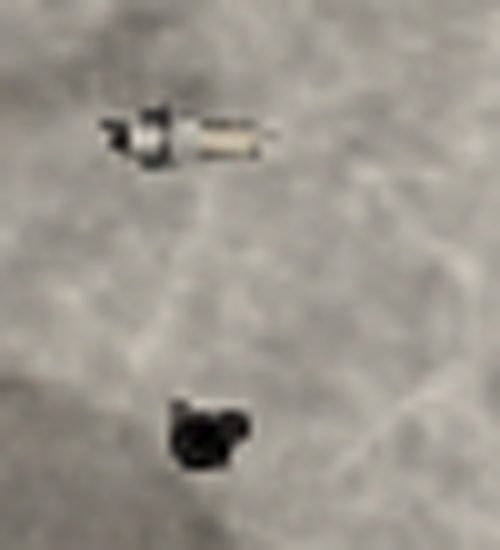

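```bash
python3 -m inch '[[[0,0,0],[2.8,1.8,4.7],8.5],[[0,0,0],[2.8,1.8,4.7],8.5],[[0,0,0],[2.8,1.8,4.7],8.5],[[0,0,0],[2.9,1.8,4.7],8.5],[[0,0,0],[0,0,0],8.5],[[0,0,0],[0,0,0],8.5],[[0,0,0],[0,0,0],8.5]]'
python3 -c "
from h import *
go(.4775,-.424,tcp_z=.083)"; python3 look.py side pics/s6.png 280 200 440 360 4
```

```text
t: 11.45
eef_pos: [0.4776, -0.4217, 0.1573]
eef_rot: [0.002, 0.707, -0.707, -0.001]
wrist_force: [-0.2, 0.6, 0.1]
grip_width: 0.996
t 11.45 pos [ 0.4776 -0.4217  0.1573] jaw az -90.3 tilt [-0.001 -1.    -0.001] TURN ry 0 SHIFT cm [0.02 7.43 0.23] rows>= 1.2
```

View pics/s6.png

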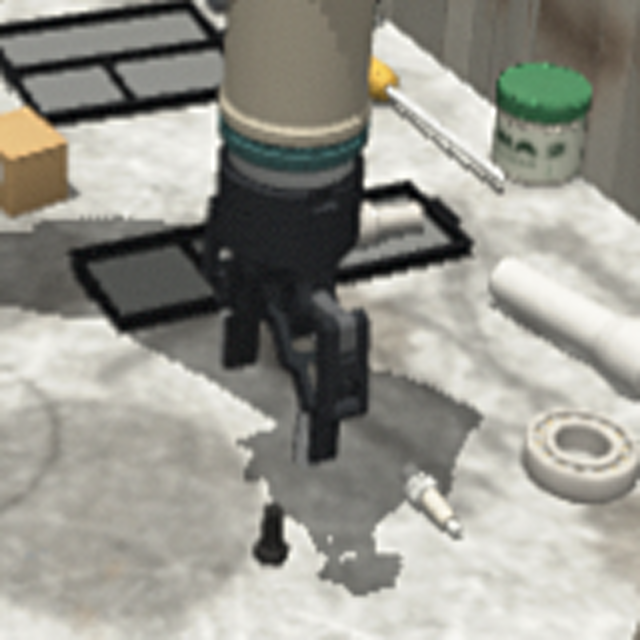

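```bash
python3 -m inch '[[[0,0,0],[0,3,0.2],8.5],[[0,0,0],[0,3,0],8.5],[[0,0,0],[0,1.4,0],8.5],[[0,0,0],[0,0,0],4],[[0,0,0],[0,0,0],4],[[0,0,0],[0,0,0],0],[[0,0,0],[0,0,0],0],[[0,0,0],[0,0,0],0],[[0,0,0],[0,0,0],0],[[0,0,0],[0,0,0],0],[[0,0,0],[0,0,0],0]]' 40
python3 look.py side pics/s7.png 280 200 440 360 4
```

```text
t: 12.88
eef_pos: [0.4761, -0.4261, 0.0841]
eef_rot: [-0.003, -0.707, 0.707, 0.003]
wrist_force: [-1.0, 0.7, 5.9]
grip_width: 0.131
```

View pics/s7.png

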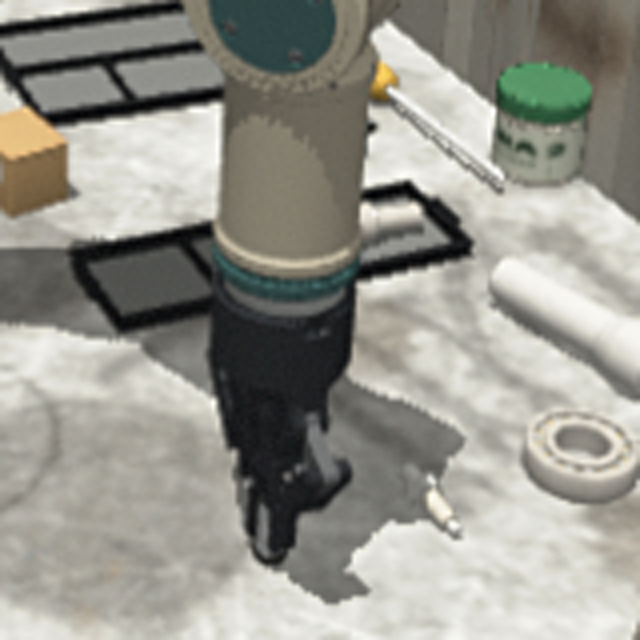

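```bash
python3 -m inch '[[[0,0,0],[0,-2,0],0],[[0,0,0],[0,-4,0],0],[[0,0,0],[0,-3,0],0],[[0,0,0],[0,0,0],0],[[0,0,0],[0,0,0],0]]'
python3 look.py side pics/s8.png 280 200 440 360 4
python3 -c "
from h import *
go(.524,-.1585,tcp_z=.17,jaw=-90.4)"
```

```text
t: 13.55
eef_pos: [0.4754, -0.4253, 0.1732]
eef_rot: [0.003, 0.707, -0.707, -0.003]
wrist_force: [0.5, 0.3, -0.8]
grip_width: 0.127
t 13.6 pos [ 0.4752 -0.4251  0.1725] jaw az -90.5 tilt [ 0.001 -1.    -0.001] TURN ry -0.001 SHIFT cm [ -4.69   0.28 -26.69] rows>= 4.3
```

View pics/s8.png

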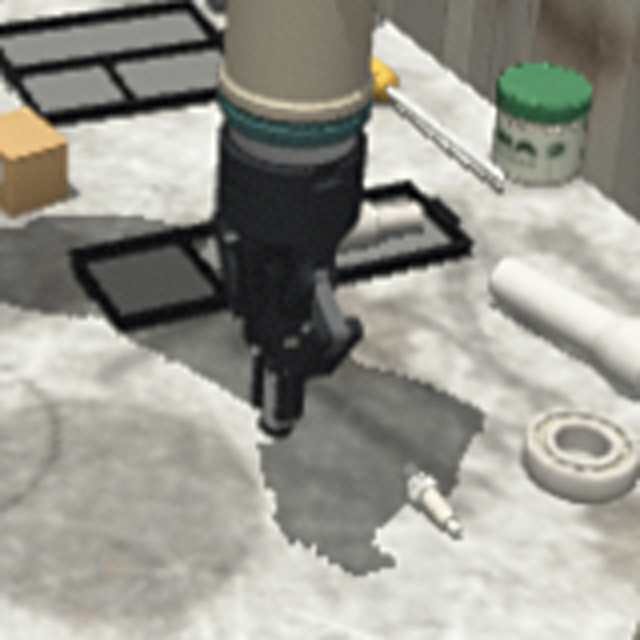

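```bash
python3 -m inch '[[[0,0,0],[-0.5,0,-3],0],[[0,0,0],[-1,0,-5.5],0],[[0,0,0],[-1,0,-5.5],0],[[0,0,0],[-1,0,-5.5],0],[[0,0,0],[-0.8,0,-4.7],0],[[0,0,0],[-0.4,0,-2.5],0],[[0,0,0],[0,3,0],0],[[0,0,0],[0,3,0],0],[[0,0,0],[0,1.5,0],0],[[0,0,0],[0,0,0],0],[[0,0,0],[0,0,0],0],[[0,0,0],[0,0,0],0]]'
python3 look.py side pics/s9.png 280 200 440 360 4
python3 -c "
from h import *
go(.524,-.1585,tcp_z=.0871,jaw=-90.4)"
```

```text
t: 15.1
eef_pos: [0.5255, -0.1594, 0.0991]
eef_rot: [-0.004, -0.707, 0.707, 0.002]
wrist_force: [0.4, 0.4, -0.0]
grip_width: 0.125
t 15.15 pos [ 0.5254 -0.1593  0.0991] jaw az -90.5 tilt [-0.002 -1.     0.   ] TURN ry -0.001 SHIFT cm [ 0.14  1.2  -0.08] rows>= 0.2
```

View pics/s9.png

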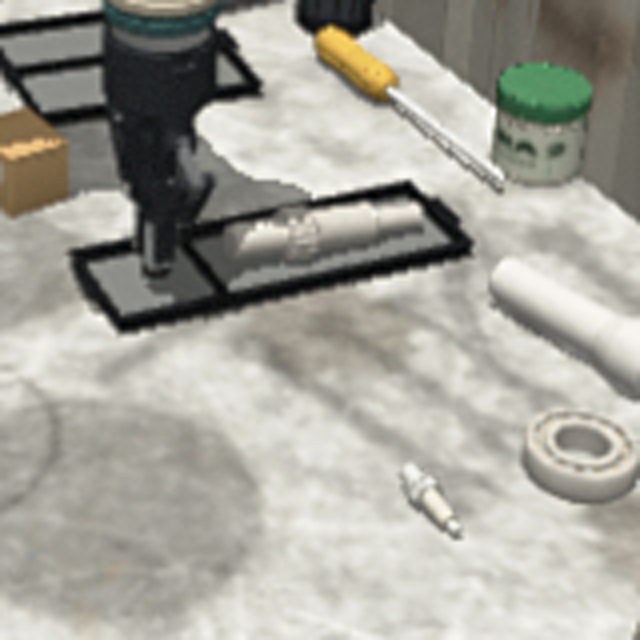

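```bash
python3 -m inch '[[[0,0,0],[0.1,0.7,-0.1],0],[[0,0,0],[0,0.3,0],0],[[0,0,0],[0,0.1,0],0],[[0,0,0],[0,0,0],0],[[0,0,0],[0,0,0],0]]'
```

```text
t: 15.78
eef_pos: [0.5239, -0.1581, 0.0872]
eef_rot: [-0.003, -0.707, 0.707, 0.003]
wrist_force: [-1.0, 0.7, -0.6]
grip_width: 0.129
```

```bash
python3 -m inch '[[[0,0,0],[0,0.1,0],0],[[0,0,0],[0,0.05,0],0],[[0,0,0],[0,0,0],0]]'
```

```text
t: 16.15
eef_pos: [0.524, -0.1581, 0.087]
eef_rot: [0.003, 0.707, -0.707, -0.003]
wrist_force: [-3.0, 1.4, 12.9]
grip_width: 0.128
```

```bash
python3 -m inch '[[[0,0,0],[0,-0.08,0],0],[[0,0,0],[0,0,0],1.6],[[0,0,0],[0,0,0],2],[[0,0,0],[0,0,0],2.6],[[0,0,0],[0,0,0],3],[[0,0,0],[0,-2,0],3],[[0,0,0],[0,-4,0],3],[[0,0,0],[0,-4,0],8.5],[[0,0,0],[0,0,-5],8.5],[[0,0,0],[0,0,-5],8.5],[[0,0,0],[0,0,0],8.5]]'
python3 - <<'E'
from h import *
import pickle
P={n:cams.read_camera(n) for n in("top","side")};pickle.dump(P,open("p4.pkl","wb"))
qn=[.616,-.159,-.006]
it=[rect(qn,.04,0,.18,.08,.003),rect(qn,-.092,0,.076,.08,.003)]
overlay(P["top"],it,"pics/t10.png",(300,130,460,260),4);overlay(P["side"],it,"pics/s10.png",(280,200,440,340),4)
E
```

```text
t: 17.52
eef_pos: [0.5247, -0.0527, 0.1864]
eef_rot: [-0.0, 0.708, -0.706, -0.0]
wrist_force: [-0.1, -0.3, -0.4]
grip_width: 0.996
```

View pics/t10.png

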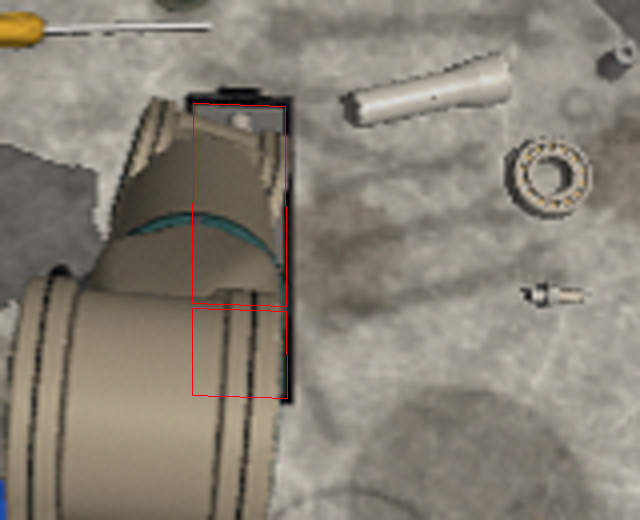

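View pics/s10.png

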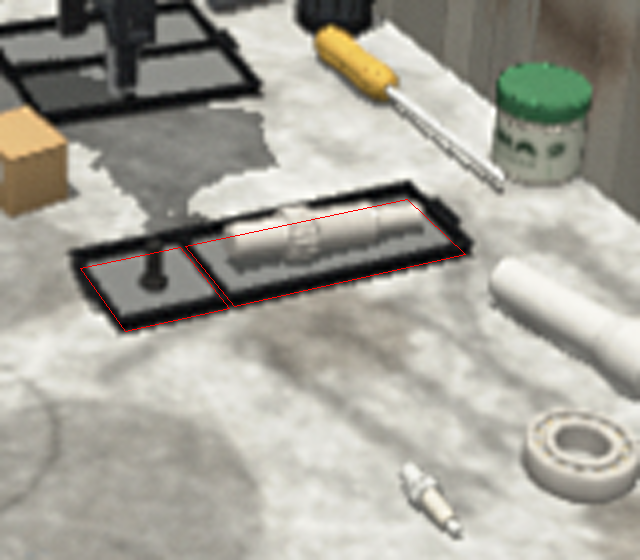

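Run:
```python
from h import *
import pickle
np.set_printoptions(precision=4,suppress=True)
P,M=pickle.load(open("p1.pkl","rb"));t=P["top"];s,C=pickle.load(open("p2.pkl","rb"))
a=on_z(t,(194.6,193),.004);b=on_z(t,(188.8,236.3),.004)
print(a,b,np.linalg.norm(a-b),(a+b)/2,np.degrees(np.arctan2(*(a-b)[[1,0]])))
print(proj(s,np.array([a,b,(a+b)/2])))
print("tri",tri(t,(191.7,214.6),s,(253.5,194.2)))
overlay(s,[np.array([a,b])],"pics/s11.png",(210,150,330,250),6.5)
overlay(t,[np.array([a,b])],"pics/t11.png",(150,170,250,260),7)
C=[box(0,0,51,62,0,52)]
ct=M["top","carton_center"][0];cs=pickle.load(open("p2.pkl","rb"))[1][1][0]["region"]
for ps,ms in(([t],[ct]),([s],[cs]),([t,s],[ct,cs])): print("carton",*fit(ps,ms,C,[.4826,-.004,.11]),*fit(ps,ms,C,[.4826,-.004,.11,0],(.008,.008,.08,.004)))
```

```text
[0.5945 0.4068 0.004 ] [0.4435 0.4159 0.004 ] 0.15133763973790793 [0.519  0.4114 0.004 ] -3.4377705228428495
[[273.433  188.4661]
 [233.9585 193.7319]
 [253.8969 191.0711]]
tri (array([ 0.5197,  0.4148, -0.01  ]), np.float64(0.003307560943182782))
carton [ 0.483  -0.0045  0.1573] 0.07934595524956967 [ 0.4831 -0.0046  0.156  -0.0003] 0.0796901893287435
carton [ 0.483  -0.0025  0.1041] 0.04739388607873318 [ 0.4828 -0.0033  0.1227  0.0008] 0.04783324190894134
carton [ 0.4826 -0.004   0.11  ] 0.1366031083211351 [ 0.4825 -0.0039  0.107   0.0002] 0.135220695410309
```

View pics/s11.png

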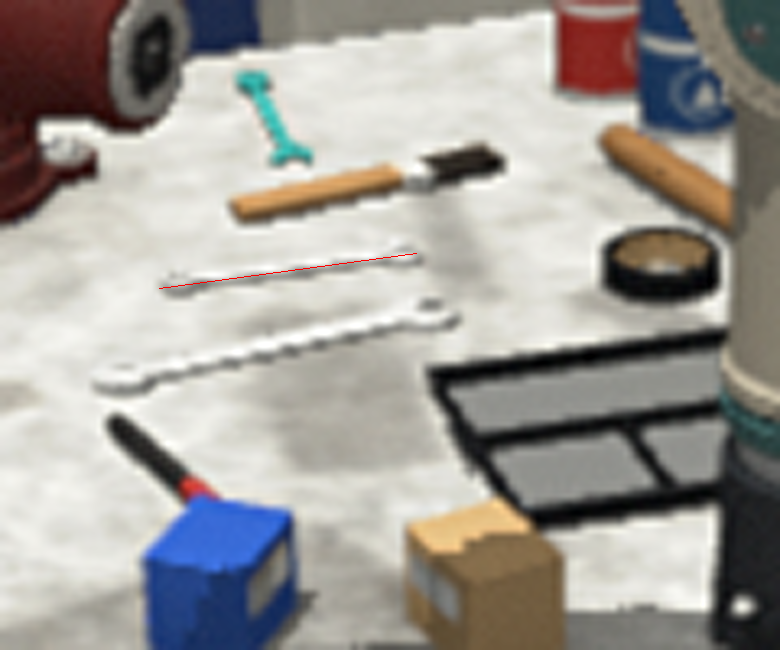

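View pics/t11.png

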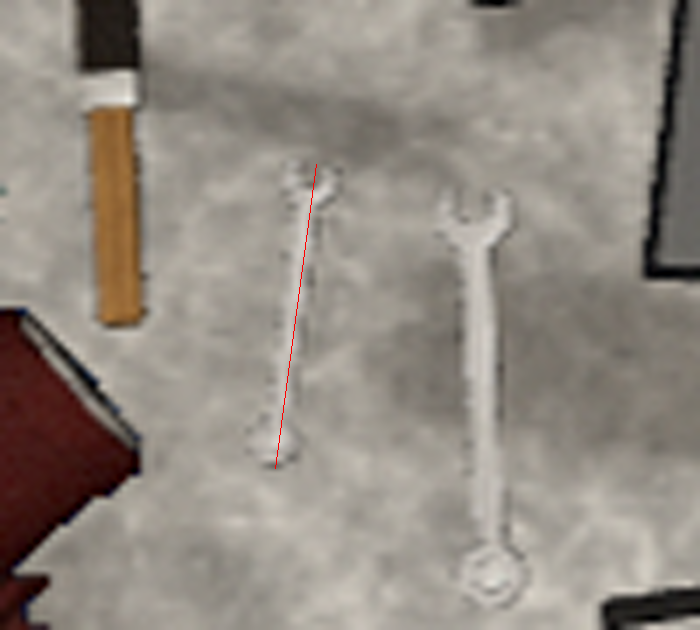

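```bash
python3 -c "
from h import *
print(ctrl.get_obs()['qpos'].round(2))
go(.520,.4115,tcp_z=.14,jaw=-93.4)"
```

```text
[-0.08  0.64  0.21  1.97 -0.23  0.56 -1.29]
t 17.62 pos [ 0.5248 -0.0577  0.1865] jaw az -90.4 tilt [-0. -1.  0.] TURN ry 0.053 SHIFT cm [  3.26   4.64 -46.81] rows>= 7.5
```

```bash
python3 -m inch '[[[0,0.053,0],[0.2,0.5,-3],7],[[0,0,0],[0.4,0.5,-5.5],6],[[0,0,0],[0.4,0.5,-5.5],6],[[0,0,0],[0.4,0.5,-5.5],6],[[0,0,0],[0.4,0.5,-5.5],6],[[0,0,0],[0.4,0.5,-5.5],6],[[0,0,0],[0.4,0.5,-5.5],6],[[0,0,0],[0.4,0.5,-5.5],6],[[0,0,0],[0.3,0.3,-4],6],[[0,0,0],[0,0.3,-1.3],6],[[0,0,0],[0,0,0],6],[[0,0,0],[0,0,0],6]]'
python3 look.py side pics/s12.png 190 130 330 250 5.5; python3 look.py top pics/t12.png 150 170 270 270 6
python3 -c "
from h import *
go(.520,.4115,tcp_z=.0745,jaw=-93.4)"
```

```text
t: 19.12
eef_pos: [0.5201, 0.4079, 0.1406]
eef_rot: [-0.023, -0.706, 0.707, 0.023]
wrist_force: [0.2, 0.5, 0.1]
grip_width: 0.704
t 19.23 pos [0.5198 0.4086 0.1408] jaw az -93.7 tilt [-0.    -1.     0.001] TURN ry -0.005 SHIFT cm [ 0.    6.63 -0.3 ] rows>= 1.1
```

View pics/s12.png

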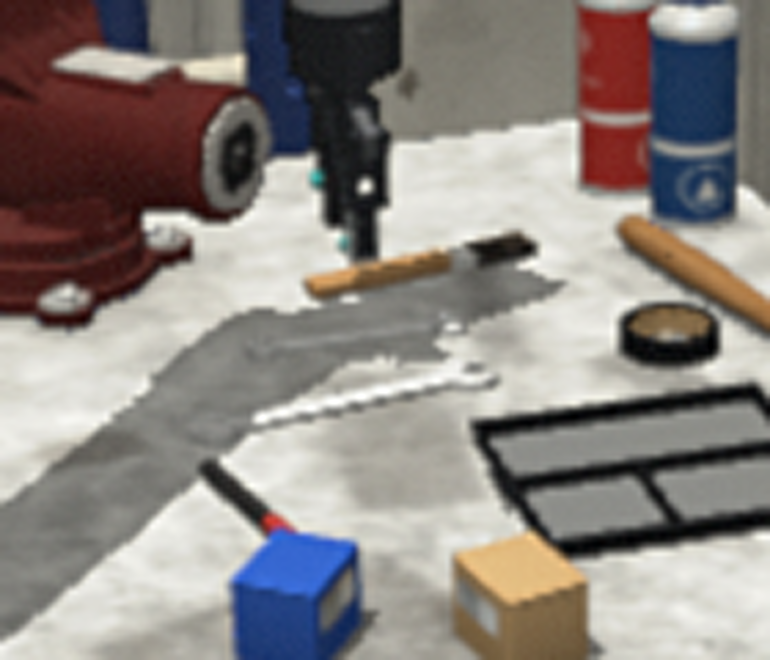

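View pics/t12.png

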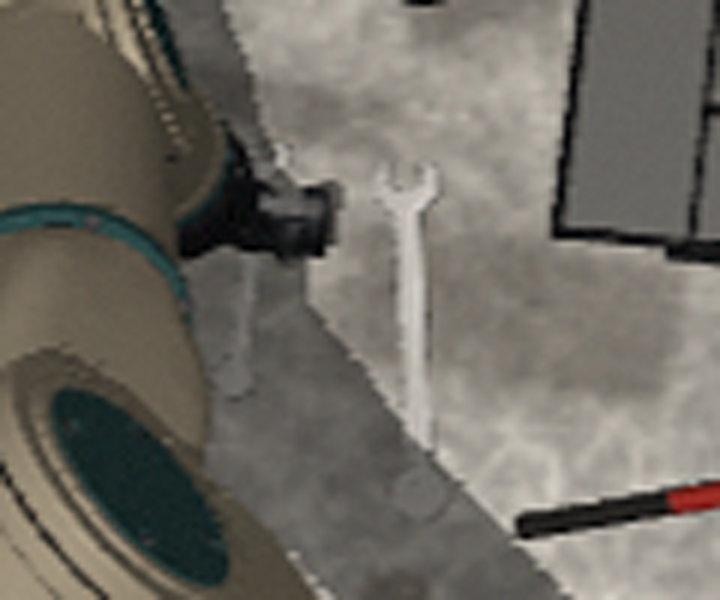

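```bash
python3 -m inch '[[[0,0,0],[0,3,-0.3],4],[[0,0,0],[0,2,0],3.5],[[0,0,0],[0,1.2,0],3],[[0,0,0],[0,0.2,0],2.5],[[0,0,0],[0,0,0],2.5],[[0,0,0],[0,0,0],2.5],[[0,0,0],[0,0,0],2.5]]' 40
python3 -c "
from h import *
go(.520,.4115,tcp_z=.0745,jaw=-93.4)"
python3 look.py side pics/s13.png 190 130 330 250 5.5
```

```text
t: 20.1
eef_pos: [0.5193, 0.4143, 0.0772]
eef_rot: [0.022, 0.707, -0.707, -0.021]
wrist_force: [0.3, -0.8, -1.0]
grip_width: 0.294
t 20.1 pos [0.5193 0.4143 0.0772] jaw az -93.5 tilt [-0.001 -1.    -0.001] TURN ry -0.002 SHIFT cm [-0.09  0.27  0.27] rows>= 0.1
```

View pics/s13.png

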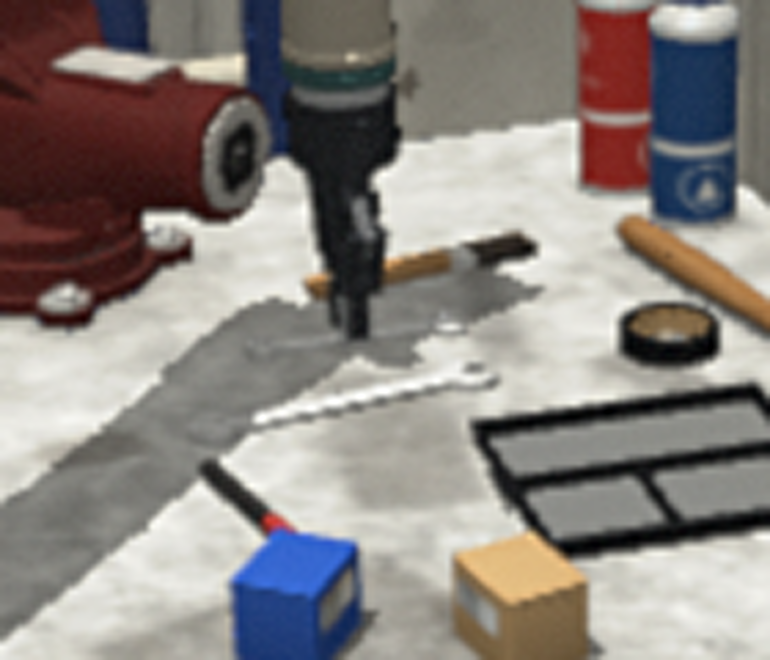

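```bash
python3 -m inch '[[[0,0,0],[0,0.2,0.2],2.5],[[0,0,0],[0,0,0],1.6],[[0,0,0],[0,0,0],0],[[0,0,0],[0,0,0],0],[[0,0,0],[0,0,0],0],[[0,0,0],[0,0,0],0]]' 40
```

```text
t: 20.9
eef_pos: [0.519, 0.412, 0.0746]
eef_rot: [-0.022, -0.707, 0.707, 0.022]
wrist_force: [0.6, 0.3, -0.4]
grip_width: 0.096
```

```bash
python3 -m inch '[[[0,0,0],[0,-1.5,0],0],[[0,0,0],[0,-3,0],0],[[0,0,0],[0,-4,0],0],[[0,0,0],[0,0,0],0],[[0,0,0],[0,0,0],0]]' 60
python3 -c "
from h import *
go(.6352,.1939,tcp_z=.15,jaw=-94.4)"
python3 look.py side pics/s14.png 190 130 330 250 5.5
```

```text
t: 21.52
eef_pos: [0.5185, 0.412, 0.1597]
eef_rot: [0.021, 0.707, -0.707, -0.022]
wrist_force: [-0.9, -1.3, -1.1]
grip_width: 0.085
t 21.52 pos [0.5185 0.412  0.1597] jaw az -93.5 tilt [ 0. -1. -0.] TURN ry 0.016 SHIFT cm [-13.31   0.96  20.85] rows>= 4.0
```

View pics/s14.png

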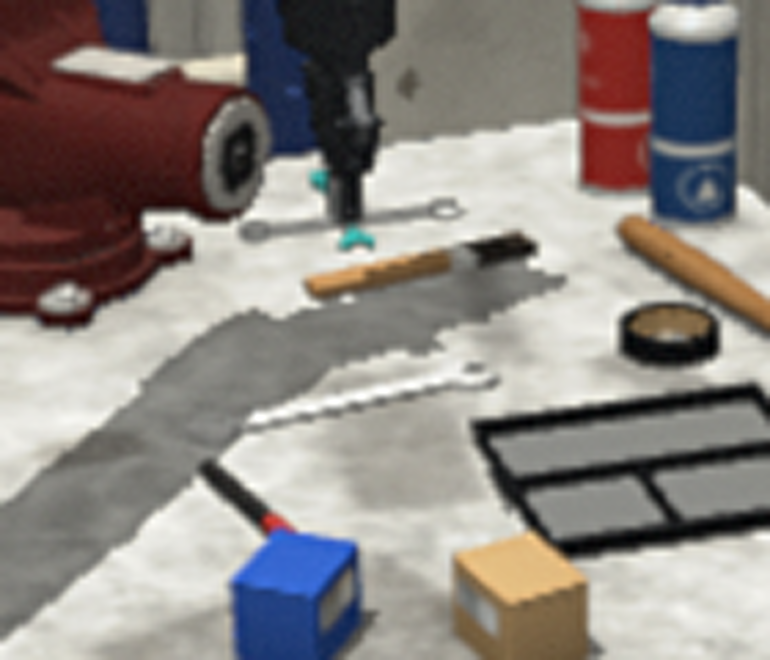

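```bash
python3 -m inch '[[[0,0.016,0],[-1.5,0,2.4],0],[[0,0,0],[-3,0,4.7],0],[[0,0,0],[-3,0,4.7],0],[[0,0,0],[-3,0,4.6],0],[[0,0,0],[-2,0,3.1],0],[[0,0,0],[-0.8,0,1.4],0],[[0,0,0],[0,0,0],0],[[0,0,0],[0,3,0],0],[[0,0,0],[0,2.5,0],0],[[0,0,0],[0,0,0],0],[[0,0,0],[0,0,0],0],[[0,0,0],[0,0,0],0]]'
python3 -c "
from h import *
go(.6352,.1939,tcp_z=.0782,jaw=-94.4)"
python3 look.py side pics/s15.png 240 170 360 270 6;python3 look.py top pics/t15.png 220 130 320 230 6
```

```text
t: 23.08
eef_pos: [0.6363, 0.1944, 0.1058]
eef_rot: [0.028, 0.707, -0.706, -0.026]
wrist_force: [-0.6, -0.8, -0.9]
grip_width: 0.084
t 23.07 pos [0.6363 0.1944 0.1058] jaw az -94.4 tilt [-0.002 -1.    -0.001] TURN ry 0.0 SHIFT cm [0.11 2.76 0.07] rows>= 0.4
```

View pics/s15.png

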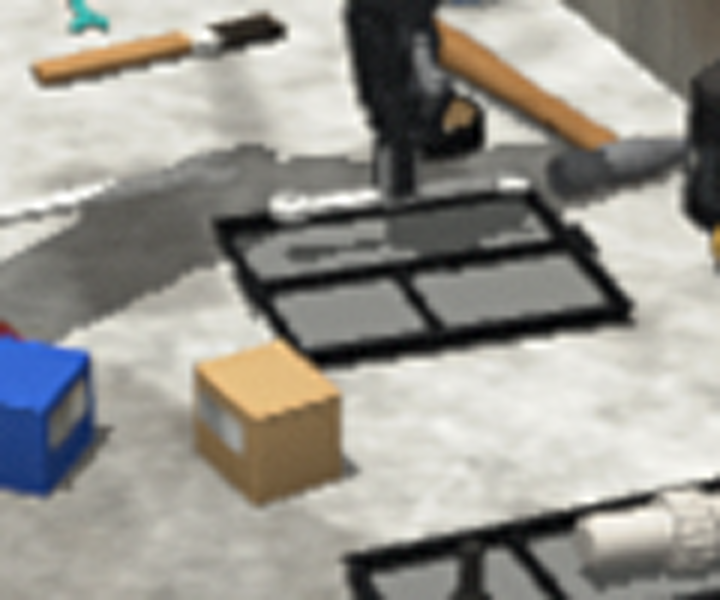

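View pics/t15.png

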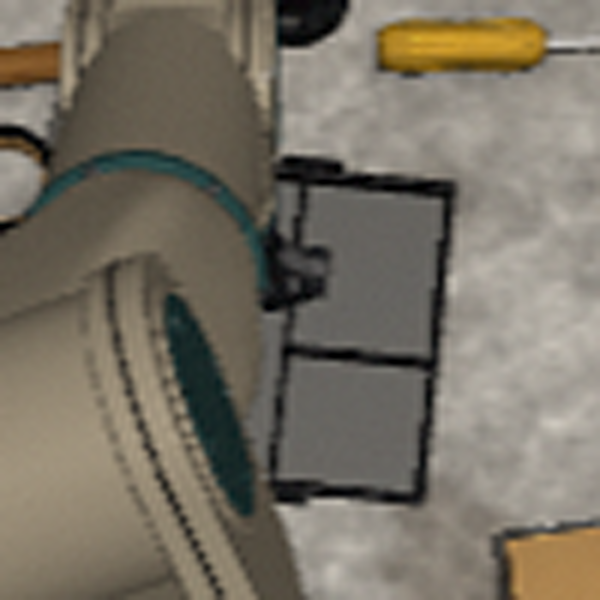

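```bash
python3 -m inch '[[[0,0,0],[0.1,1.5,0],0],[[0,0,0],[0,1,0],0],[[0,0,0],[0,0.15,0],0],[[0,0,0],[0,0,0],0],[[0,0,0],[0,0,0],0]]'
```

```text
t: 23.8
eef_pos: [0.6341, 0.1936, 0.0776]
eef_rot: [-0.027, -0.707, 0.707, 0.028]
wrist_force: [-2.5, -0.7, 3.2]
grip_width: 0.082
```

Touching the floor; release.

```bash
python3 -m inch '[[[0,0,0],[0,0,0],1.4],[[0,0,0],[0,0,0],2],[[0,0,0],[0,0,0],2.6],[[0,0,0],[0,0,0],2.6],[[0,0,0],[0,-2,0],2.6],[[0,0,0],[0,-4,0],3],[[0,0,0],[0,-4,0],7],[[0,0,0],[0,-1,5],7],[[0,0,0],[0,0,5.5],7],[[0,0,0],[0,0,5.5],7],[[0,0,0],[0,0,0],7]]'
python3 - <<'E'
from h import *
import pickle
P={n:cams.read_camera(n) for n in("top","side")};pickle.dump(P,open("p5.pkl","wb"))
qw=[.632,.152,-.077]
it=[rect(qw,0,.042,.18,.072,.003)]
overlay(P["top"],it,"pics/t16.png",(220,130,320,230),6);overlay(P["side"],it,"pics/s16.png",(240,170,360,270),6)
go(.583,-.44,tcp_z=.17,jaw=0)
E
```

```text
t: 25.18
eef_pos: [0.6224, 0.0266, 0.1901]
eef_rot: [-0.031, -0.705, 0.708, 0.03]
wrist_force: [0.2, 0.4, -0.6]
grip_width: 0.821
t 25.27 pos [0.6229 0.0335 0.1894] jaw az -94.5 tilt [ 0.001 -1.    -0.002] TURN ry 1.492 SHIFT cm [-47.35   1.91   3.99] rows>= 7.6
```

View pics/t16.png

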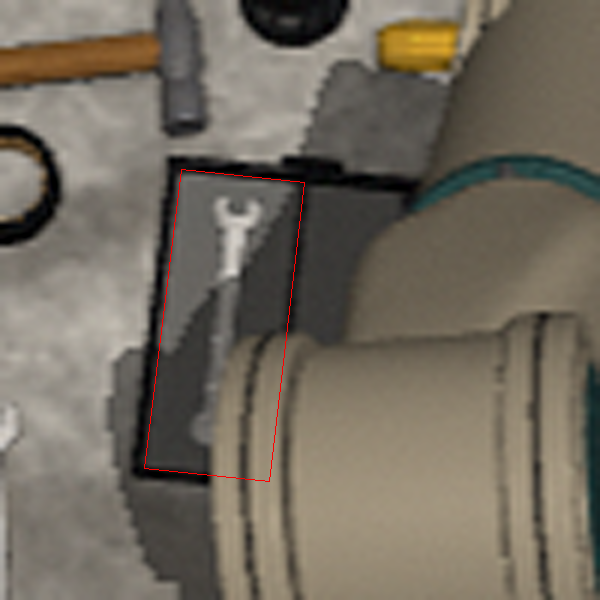

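View pics/s16.png

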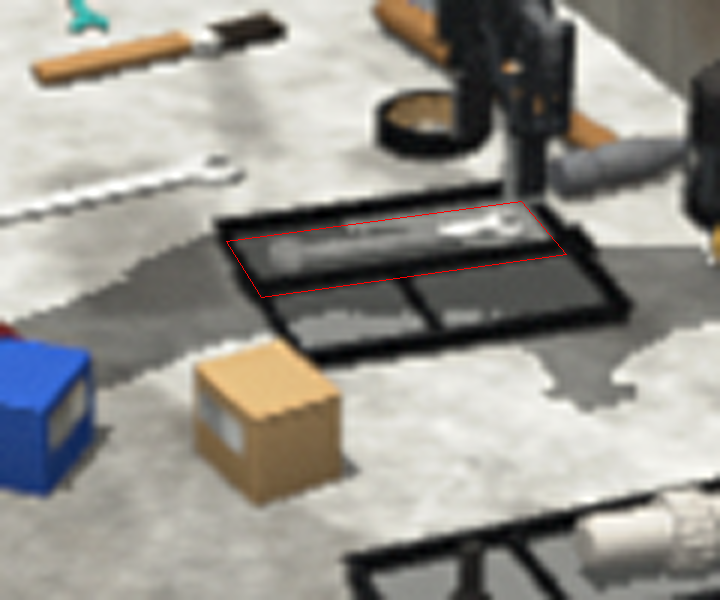

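Run:
```python
from h import *
import pickle
np.set_printoptions(precision=4,suppress=True)
P5=pickle.load(open("p5.pkl","rb"));P,M=pickle.load(open("p1.pkl","rb"));t,s=P["top"],P5["side"]
c=cv2.resize(s["img"][305:345,365:415,::-1],None,fx=14,fy=14,interpolation=cv2.INTER_CUBIC);cv2.imwrite("pics/pls.png",c)
for a in((429.8,202.7),(447,203.2),(434.8,203.2)): print(on_z(t,a,.0095))
```

```text
[ 0.5812 -0.3961  0.0095]
[ 0.5811 -0.4539  0.0095]
[ 0.58   -0.4129  0.0095]
```

View pics/pls.png

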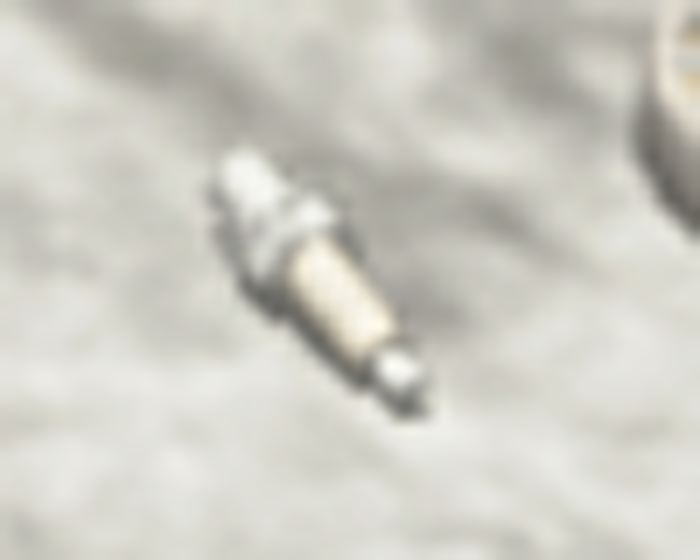

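Run:
```python
from h import *
import pickle
np.set_printoptions(precision=4,suppress=True)
P5=pickle.load(open("p5.pkl","rb"));P,M=pickle.load(open("p1.pkl","rb"));t,s=P["top"],P5["side"]
f=lambda x,y:(365+x/14-.5,305+y/14-.5)
A,B,H=f(230,165),f(408,390),f(283,240)
for a in(A,B,H): print(on_z(s,a,.0095))
print(tri(t,(430,202.7),s,A),tri(t,(447,203.3),s,B),tri(t,(434.8,203.2),s,H))
```

```text
[ 0.5823 -0.3947  0.0095]
[ 0.5799 -0.4547  0.0095]
[ 0.5805 -0.4149  0.0095]
(array([ 0.581 , -0.3963,  0.011 ]), np.float64(0.000273235927127614)) (array([ 0.5807, -0.4541,  0.0088]), np.float64(0.00046866271650753663)) (array([ 0.5808, -0.4136,  0.0082]), np.float64(0.001064089804141644))
```

```bash
python3 -m inch '[[[0,-0.183,0],[0,0,0],6],[[0,-0.183,0],[0,0,0],6],[[0,-0.183,0],[0,0,0],6],[[0,-0.183,0],[0,0,0],6],[[0,-0.183,0],[0,0,0],6],[[0,-0.183,0],[0,0,0],6],[[0,-0.183,0],[0,0,0],6],[[0,-0.183,0],[0,0,0],6],[[0,-0.183,0],[0,0,0],6],[[0,0,0],[0,0,0],6]]'
python3 -c "
from h import *
print(ctrl.get_obs()['qpos'].round(2))
go(.581,-.413,tcp_z=.14,jaw=0)"
```

```text
t: 26.52
eef_pos: [0.6227, 0.0359, 0.1886]
eef_rot: [-0.499, 0.5, -0.5, 0.5]
wrist_force: [-0.6, -0.2, -0.0]
grip_width: 0.704
[ 0.01  0.73 -0.18  1.69  0.18  0.73 -0.26]
t 26.52 pos [0.6227 0.0359 0.1886] jaw az -0.0 tilt [-0.001 -1.     0.001] TURN ry -0.001 SHIFT cm [44.89  4.8  -4.17] rows>= 7.3
```

```bash
python3 -m inch '[[[0,0,0],[3,0,-0.2],6],[[0,0,0],[5.5,0,-0.5],6],[[0,0,0],[5.5,0,-0.5],6],[[0,0,0],[5.5,0,-0.5],6],[[0,0,0],[5.5,0.6,-0.5],6],[[0,0,0],[5.5,1,-0.5],6],[[0,0,0],[5.5,1,-0.5],6],[[0,0,0],[5.5,1,-0.5],6],[[0,0,0],[3.4,1.2,-0.5],6],[[0,0,0],[0,0,0],6],[[0,0,0],[0,0,0],6]]'
python3 -c "
from h import *
go(.581,-.413,tcp_z=.077,jaw=0)"
python3 look.py side pics/s17.png 320 220 460 360 4.2;python3 look.py top pics/t17.png 390 170 470 250 7
```

```text
t: 27.9
eef_pos: [0.5811, -0.4128, 0.1402]
eef_rot: [-0.499, 0.5, -0.5, 0.5]
wrist_force: [0.8, -0.3, 0.9]
grip_width: 0.702
t 27.9 pos [ 0.5811 -0.4128  0.1402] jaw az -0.1 tilt [-0.001 -1.     0.001] TURN ry -0.001 SHIFT cm [ 0.03  6.32 -0.02] rows>= 1.0
```

View pics/s17.png

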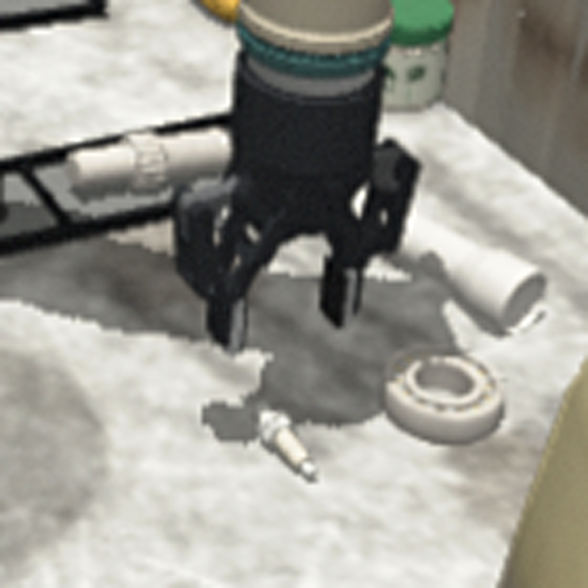

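View pics/t17.png

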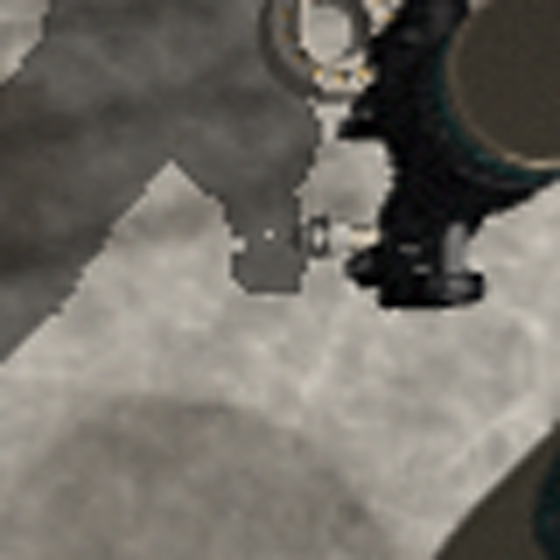

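```bash
python3 -m inch '[[[0,0,0],[0,1,0],4],[[0,0,0],[0,2,0],4],[[0,0,0],[0,2,0],4],[[0,0,0],[0,1.2,0],4],[[0,0,0],[0,0,0],4],[[0,0,0],[0,0,0],4]]' 40
python3 look.py side pics/s18.png 320 220 460 360 4.2
python3 -m inch '[[[0,0,0],[0,0,0],2.5],[[0,0,0],[0,0,0],0],[[0,0,0],[0,0,0],0],[[0,0,0],[0,0,0],0],[[0,0,0],[0,0,0],0]]' 40
```

```text
t: 28.75
eef_pos: [0.5803, -0.4151, 0.0783]
eef_rot: [0.5, -0.5, 0.501, -0.5]
wrist_force: [0.1, -0.9, 0.1]
grip_width: 0.468
t: 29.42
eef_pos: [0.5804, -0.4151, 0.0788]
eef_rot: [0.5, -0.5, 0.501, -0.5]
wrist_force: [0.1, -0.6, 5.2]
grip_width: 0.212
```

View pics/s18.png

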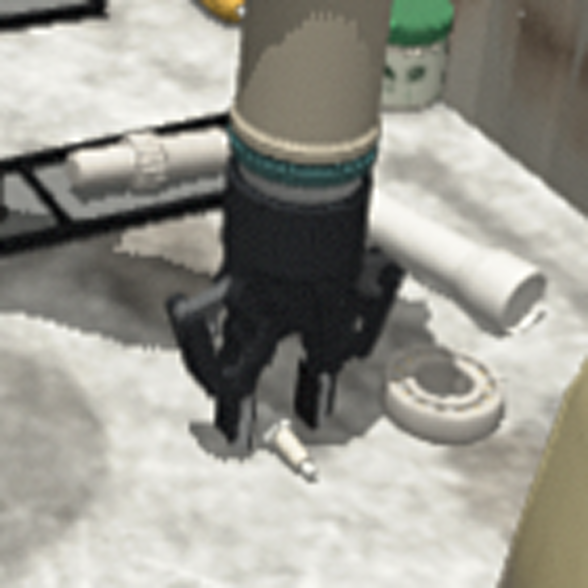

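Width 0.212 ≈ 18 mm, matching the hexagon. Lift and look.

```bash
python3 -m inch '[[[0,0,0],[0,-1.5,0],0],[[0,0,0],[0,-3,0],0],[[0,0,0],[0,-4,0],0],[[0,0,0],[0,-1.5,0],0],[[0,0,0],[0,0,0],0],[[0,0,0],[0,0,0],0]]' 50
python3 look.py side pics/s19.png 320 220 460 360 4.2
python3 -c "
from h import *
q=[.632,.152,-.077];c,s=np.cos(q[2]),np.sin(q[2])
x,y=-.052,-.038+.013
X=q[0]+c*x-s*y;Y=q[1]+s*x+c*y;print(X,Y)
go(X,Y,tcp_z=.17,jaw=-4.4)"
```

```text
t: 30.18
eef_pos: [0.579, -0.4143, 0.1763]
eef_rot: [-0.5, 0.501, -0.499, 0.5]
wrist_force: [0.1, 1.6, -0.7]
grip_width: 0.204
0.5782309795071285 0.131074120442926
t 30.23 pos [ 0.579  -0.4143  0.176 ] jaw az -0.1 tilt [-0.002 -1.    -0.003] TURN ry 0.076 SHIFT cm [-54.37   0.7   -4.26] rows>= 8.7
```

View pics/s19.png

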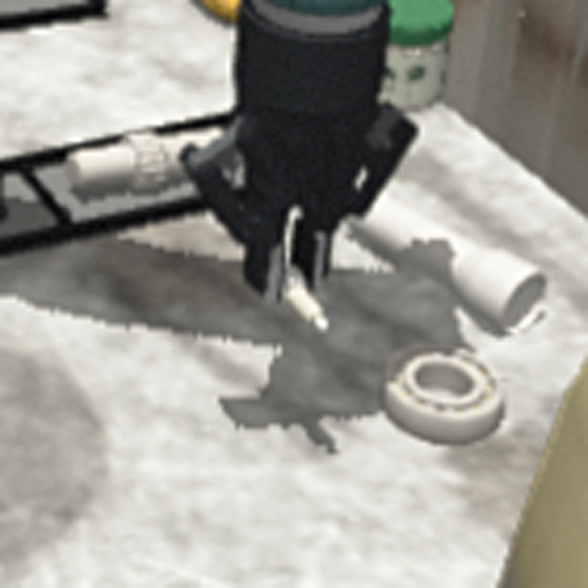

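```bash
python3 -m inch '[[[0,0.076,0],[0,0,0],0],[[0,0,0],[-3,0,-0.2],0],[[0,0,0],[-5.6,0,-0.4],0],[[0,0,0],[-5.6,0,-0.4],0],[[0,0,0],[-5.6,0,-0.5],0],[[0,0,0],[-5.6,0,-0.5],0],[[0,0,0],[-5.6,0,-0.5],0],[[0,0,0],[-5.6,0,-0.5],0],[[0,0,0],[-5.6,0,-0.4],0],[[0,0,0],[-5.6,0,-0.4],0],[[0,0,0],[-4.2,0,-0.3],0],[[0,0,0],[-2.3,0,-0.2],0]]'
python3 -m inch '[[[0,0,0],[0,0,0],0],[[0,0,0],[0,0,0],0],[[0,0,0],[0,0,0],0]]'
python3 look.py side pics/s20.png 240 150 380 270 5
python3 -c "
from h import *
go(.578,.13,tcp_z=.0818,jaw=-4.4)"
```

```text
t: 31.72
eef_pos: [0.5778, 0.1334, 0.1767]
eef_rot: [-0.482, 0.519, -0.517, 0.481]
wrist_force: [0.1, -0.8, -1.0]
grip_width: 0.207
t: 32.1
eef_pos: [0.579, 0.1277, 0.1777]
eef_rot: [0.48, -0.519, 0.52, -0.479]
wrist_force: [-0.1, 0.3, -0.2]
grip_width: 0.208
t 32.15 pos [0.579  0.1279 0.1778] jaw az -4.6 tilt [ 0.001 -1.    -0.   ] TURN ry -0.003 SHIFT cm [-0.21  9.6  -0.12] rows>= 1.5
```

View pics/s20.png

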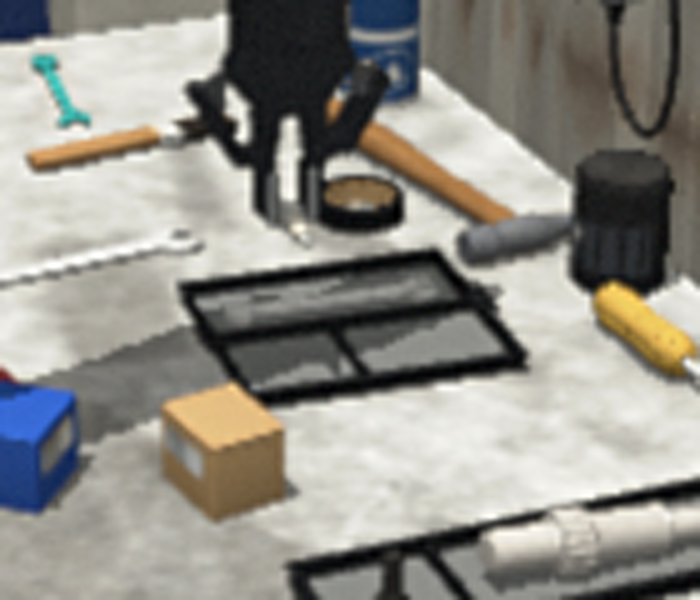

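```bash
python3 -m inch '[[[0,0,0],[-0.2,3,-0.1],0],[[0,0,0],[0,3.5,0],0],[[0,0,0],[0,2,0],0],[[0,0,0],[0,0.7,0],0],[[0,0,0],[0,0.1,0],0],[[0,0,0],[0,0,0],0],[[0,0,0],[0,0,0],0]]'
```

```text
t: 33.02
eef_pos: [0.5786, 0.1321, 0.0859]
eef_rot: [0.48, -0.519, 0.519, -0.481]
wrist_force: [-0.4, 0.3, -0.4]
grip_width: 0.21
```

```bash
python3 -m inch '[[[0,0,0],[0,0.2,0],0],[[0,0,0],[0,0.15,0],0],[[0,0,0],[0,0,0],0],[[0,0,0],[0,0,0],0]]'
```

```text
t: 33.52
eef_pos: [0.5782, 0.132, 0.0818]
eef_rot: [0.48, -0.519, 0.519, -0.481]
wrist_force: [-1.4, -0.4, 4.7]
grip_width: 0.205
```

```bash
python3 -m inch '[[[0,0,0],[0,0,0],2.4],[[0,0,0],[0,0,0],3],[[0,0,0],[0,0,0],3],[[0,0,0],[0,0,0],3],[[0,0,0],[0,-2,0],3],[[0,0,0],[0,-4,0],3],[[0,0,0],[0,-4,0],8.5],[[0,0,0],[0,-1,0],8.5],[[0,0,0],[3,0,-3],8.5],[[0,0,0],[4,0,-4],8.5],[[0,0,0],[4,0,-3],8.5],[[0,0,0],[0,0,0],8.5]]'
python3 - <<'E'
from h import *
import pickle
P={n:cams.read_camera(n) for n in("top","side")};pickle.dump(P,open("p6.pkl","wb"))
qw=[.632,.152,-.077]
it=[rect(qw,0,.042,.18,.072,.003),rect(qw,-.052,-.038,.076,.08,.003)]
overlay(P["top"],it,"pics/t21.png",(220,130,320,230),6);overlay(P["side"],it,"pics/s21.png",(240,170,360,270),6)
go(.4826,-.004,tcp_z=.15,jaw=6.3)
E
```

```text
t: 35.02
eef_pos: [0.4665, 0.0266, 0.1916]
eef_rot: [-0.481, 0.52, -0.52, 0.477]
wrist_force: [0.6, -0.6, -0.4]
grip_width: 0.993
t 35.12 pos [0.4703 0.0299 0.1919] jaw az -4.5 tilt [-0.    -1.     0.001] TURN ry -0.188 SHIFT cm [3.51 4.19 0.85] rows>= 0.9
```

View pics/t21.png

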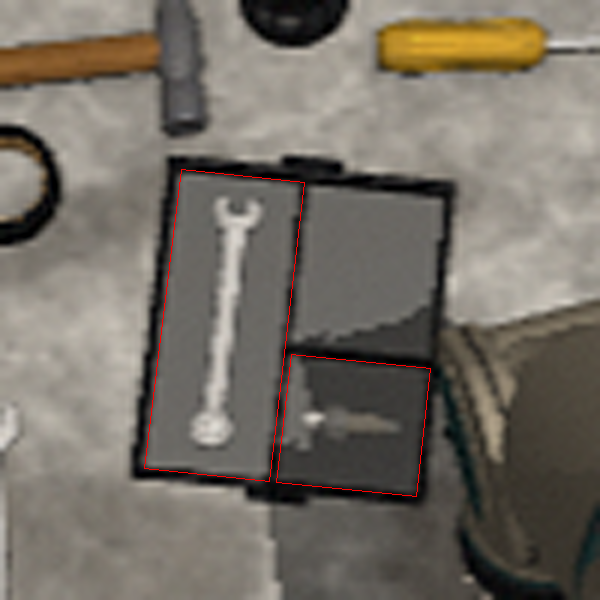

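View pics/s21.png

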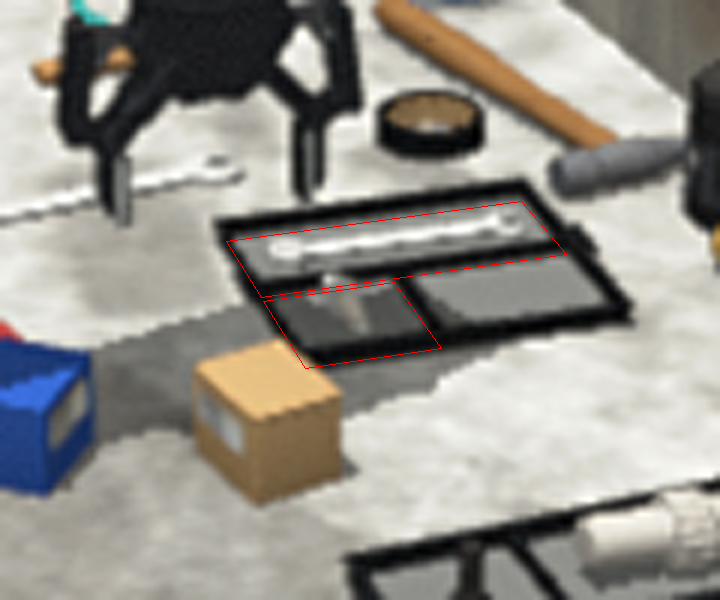

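```bash
python3 -m inch '[[[0,-0.18,0],[0,0,0],8.5],[[0,0,0],[3.5,2,0.9],8.5],[[0,0,0],[0,1.5,0],8.5],[[0,0,0],[0,0,0],8.5],[[0,0,0],[0,0,0],8.5]]'
python3 - <<'E'
from h import *
import pickle
P={n:cams.read_camera(n) for n in("top","side")};pickle.dump(P,open("p7.pkl","wb"))
qw=[.632,.152,-.077]
it=[rect(qw,-.052,-.038,.076,.08,.003),rect(qw,-.052,-.038,.002,.053,.01)]
overlay(P["top"],it,"pics/t22.png",(260,180,300,220),15);overlay(P["side"],it,"pics/s22.png",(240,190,340,270),7)
for n in P: print([(np.round(m["pixel"],1),m["conf"]) for m in models.mark_of(P[n],"plug_center")])
go(.4826,-.004,tcp_z=.09,jaw=6.3)
E
```

```text
t: 35.75
eef_pos: [0.4827, -0.0025, 0.1567]
eef_rot: [-0.525, 0.473, -0.473, 0.526]
wrist_force: [0.3, 0.5, 0.2]
grip_width: 0.997
[(array([279.7, 199.7]), 0.63)]
[(array([297.4, 223.9]), 0.58)]
t 35.95 pos [ 0.4827 -0.0033  0.157 ] jaw az 6.0 tilt [-0.    -1.     0.001] TURN ry -0.006 SHIFT cm [ 0.07  6.7  -0.03] rows>= 1.1
```

View pics/t22.png

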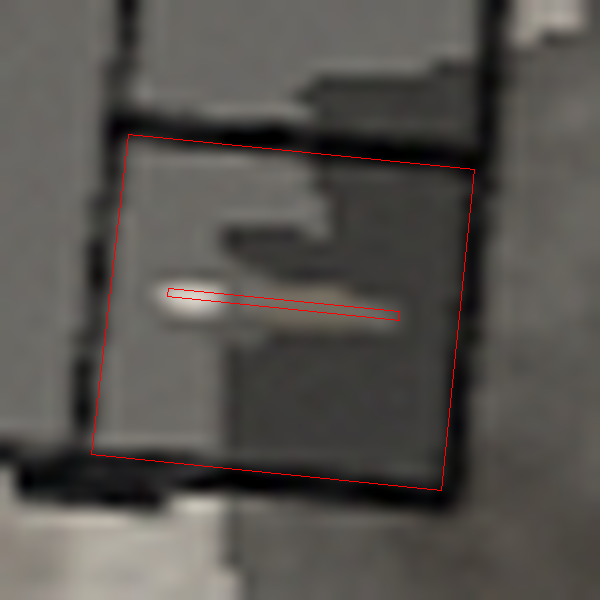

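View pics/s22.png

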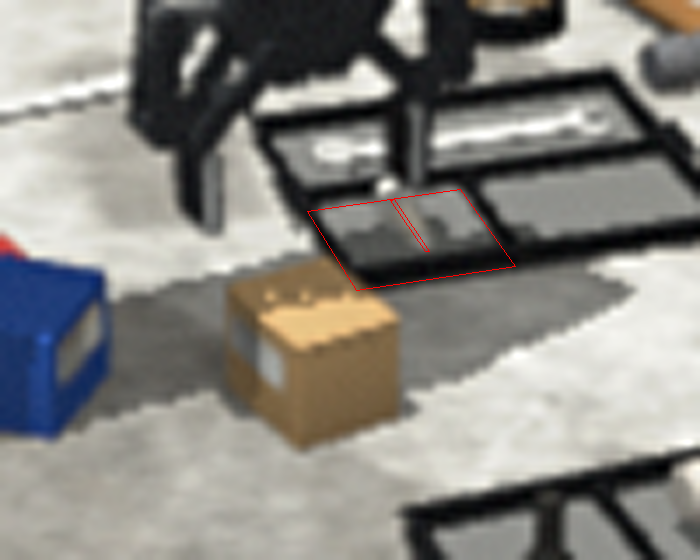

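```bash
python3 -m inch '[[[0,0,0],[0.05,2,0],8.5],[[0,0,0],[0,3,0],8.5],[[0,0,0],[0,2,0],8.5],[[0,0,0],[0,0.2,0],8.5],[[0,0,0],[0,0,0],8.5],[[0,0,0],[0,0,0],5.5],[[0,0,0],[0,0,0],0],[[0,0,0],[0,0,0],0],[[0,0,0],[0,0,0],0],[[0,0,0],[0,0,0],0]]' 30
python3 look.py side pics/s23.png 240 190 340 270 7
```

```text
t: 37.2
eef_pos: [0.4833, -0.0044, 0.0855]
eef_rot: [-0.525, 0.473, -0.474, 0.526]
wrist_force: [0.1, 0.1, 5.3]
grip_width: 0.591
```

View pics/s23.png

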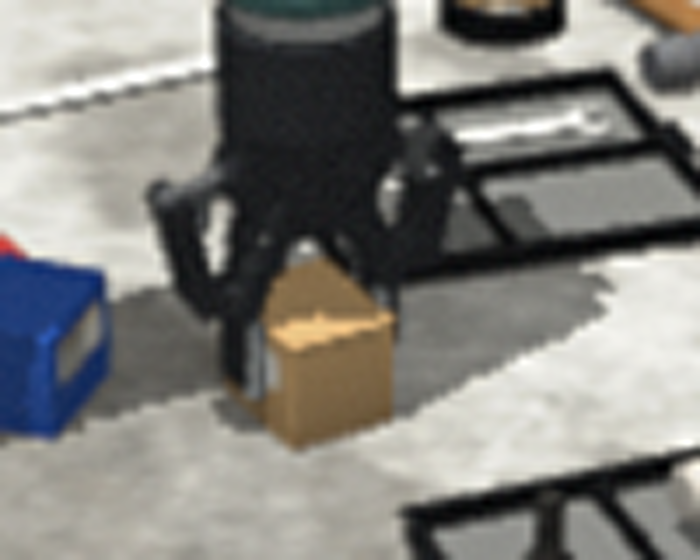

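```bash
python3 -m inch '[[[0,0,0],[0,-1.5,0],0],[[0,0,0],[0,-3,0],0],[[0,0,0],[0,-4,0],0],[[0,0,0],[0,-1,0],0],[[0,0,0],[0,0,0],0],[[0,0,0],[0,0,0],0]]' 40
python3 look.py side pics/s24.png 240 150 340 270 5
python3 -c "
from h import *
go(.669,.111,tcp_z=.17,jaw=-4.4)"
```

```text
t: 38.0
eef_pos: [0.4817, -0.0046, 0.1786]
eef_rot: [0.526, -0.474, 0.473, -0.525]
wrist_force: [0.2, -0.5, -2.3]
grip_width: 0.581
t 38.05 pos [ 0.4817 -0.0045  0.1785] jaw az 5.9 tilt [ 0.    -1.    -0.002] TURN ry 0.18 SHIFT cm [-12.95   0.8   17.79] rows>= 3.5
```

View pics/s24.png

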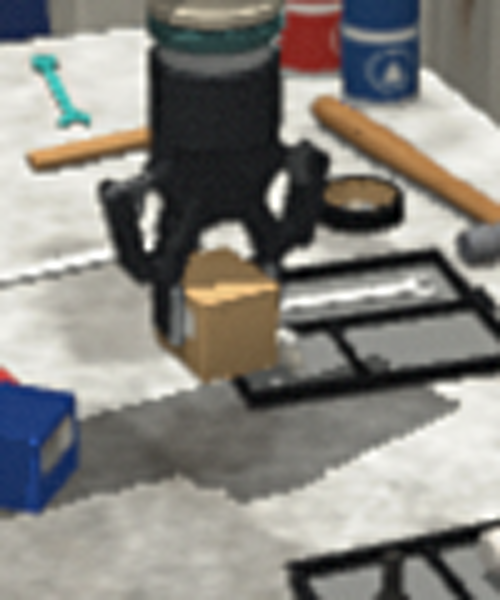

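```bash
python3 -m inch '[[[0,0.18,0],[0,0,0],0],[[0,0,0],[-2,0,2.5],0],[[0,0,0],[-3,0,4],0],[[0,0,0],[-3,0,4],0],[[0,0,0],[-3,0,4],0],[[0,0,0],[-1.5,0,2.2],0],[[0,0,0],[-0.5,0,1.1],0],[[0,0,0],[0,0,0],0],[[0,0,0],[0,3,0],0],[[0,0,0],[0,3,0],0],[[0,0,0],[0,0,0],0],[[0,0,0],[0,0,0],0]]'
python3 -c "
from h import *
go(.669,.111,tcp_z=.0885,jaw=-4.4)"
python3 look.py side pics/s25.png 240 150 380 270 5
```

```text
t: 39.55
eef_pos: [0.67, 0.1109, 0.1205]
eef_rot: [0.48, -0.519, 0.519, -0.48]
wrist_force: [0.2, 1.3, -1.7]
grip_width: 0.588
t 39.55 pos [0.67   0.1109 0.1205] jaw az -4.4 tilt [ 0.    -1.     0.001] TURN ry -0.001 SHIFT cm [-0.   3.2 -0.1] rows>= 0.5
```

View pics/s25.png

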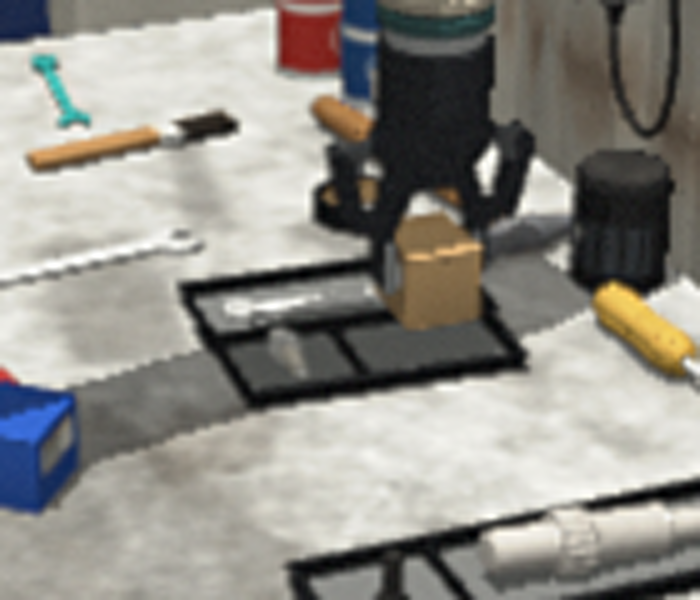

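```bash
python3 -m inch '[[[0,0,0],[0,1.5,-0.1],0],[[0,0,0],[0,1.2,0],0],[[0,0,0],[0,0.3,0],0],[[0,0,0],[0,0.1,0],0],[[0,0,0],[0,0,0],0],[[0,0,0],[0,0,0],0]]'
```

```text
t: 40.35
eef_pos: [0.6685, 0.1115, 0.0887]
eef_rot: [-0.481, 0.519, -0.519, 0.48]
wrist_force: [-3.9, -0.9, 5.1]
grip_width: 0.589
```

```bash
python3 -m inch '[[[0,0,0],[0,0,0],5.4],[[0,0,0],[0,0,0],5.8],[[0,0,0],[0,0,0],6],[[0,0,0],[0,0,0],6],[[0,0,0],[0,-2,0],6],[[0,0,0],[0,-4,0],6],[[0,0,0],[0,-4,0],7],[[0,0,0],[0,-3,-3],7],[[0,0,0],[4,0,-5],7],[[0,0,0],[4,0,-5],7],[[0,0,0],[4,0,-4],7],[[0,0,0],[0,0,0],7]]'
python3 -m inch '[[[0,0,0],[5.5,0,0],7],[[0,0,0],[5.5,0,0],7],[[0,0,0],[5.5,0,0],7],[[0,0,0],[5.5,0,0],7],[[0,0,0],[5.5,0,0],7],[[0,0,0],[5,0,0],7],[[0,0,0],[3,0,0],7],[[0,0,0],[0,0,0],7],[[0,0,0],[0,0,0],7]]'
python3 - <<'E'
from h import *
import pickle
P={n:cams.read_camera(n) for n in("top","side")};pickle.dump(P,open("p8.pkl","wb"))
qn=[.616,-.159,-.006];qw=[.632,.152,-.077]
it=[rect(qn,-.092,0,.076,.080,.003),rect(qn,.04,0,.18,.08,.003),rect(qw,0,.042,.18,.072,.003),rect(qw,-.052,-.038,.076,.08,.003),rect(qw,.04,-.038,.1,.08,.003)]
overlay(P["top"],it,"pics/t26.png",(230,130,390,250),5);overlay(P["side"],it,"pics/s26.png",(250,180,400,300),5.3)
C=[box(0,0,51,62,3,55)]
reg=models.cut_out(P["top"],"carton_center")
print([(r["pixel"],r["conf"],r["region"].sum()) for r in reg])
r=min(reg,key=lambda r:abs(r["pixel"][0]-287)+abs(r["pixel"][1]-175))
print(fit([P["top"]],[r["region"]],C,[.669,.111,-.077]))
E
```

```text
t: 41.85
eef_pos: [0.4892, 0.0033, 0.2198]
eef_rot: [0.48, -0.52, 0.52, -0.478]
wrist_force: [0.7, 0.8, -0.3]
grip_width: 0.821
t: 42.98
eef_pos: [0.4665, -0.3461, 0.2192]
eef_rot: [0.48, -0.518, 0.519, -0.481]
wrist_force: [0.5, -0.2, 0.0]
grip_width: 0.823
[([301.5, 259.6], 0.86, np.int64(309)), ([278.1, 173.6], 0.63, np.int64(328))]
(array([ 0.66669912,  0.11137204, -0.0142817 ]), np.float64(0.08699457377910025))
```

View pics/t26.png

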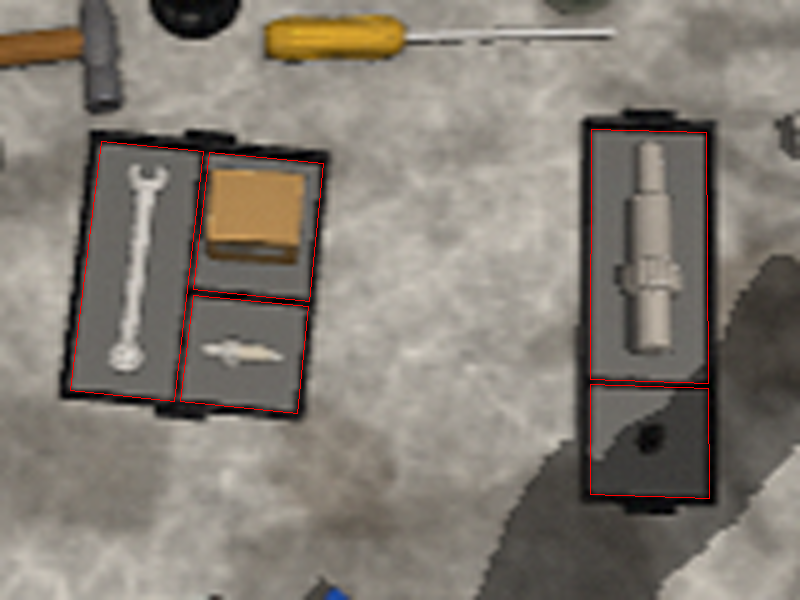

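View pics/s26.png

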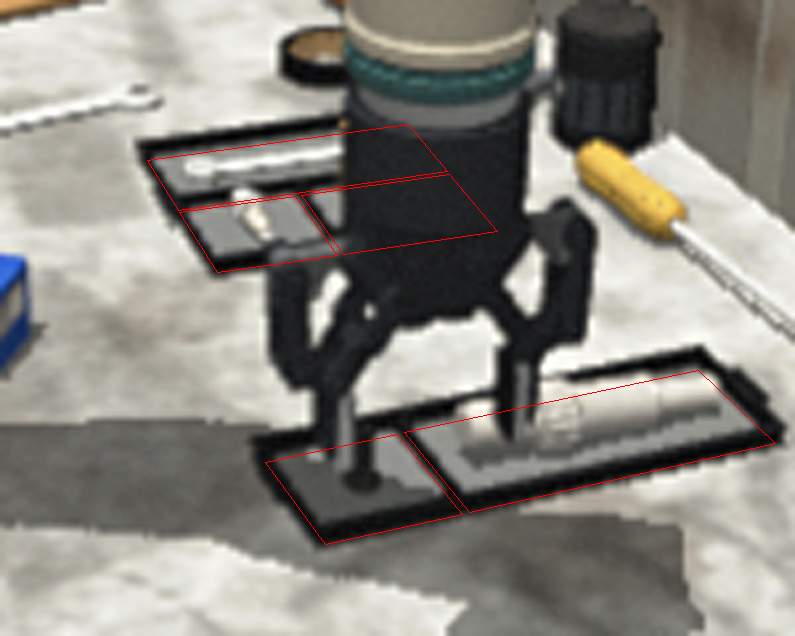

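```bash
python3 -m inch '[[[0,0,0],[5,-1,-2],7],[[0,0,0],[5,-1,-3],7],[[0,0,0],[5,-1,-3],7],[[0,0,0],[3,0,-3],7],[[0,0,0],[0,0,0],7],[[0,0,0],[0,0,0],7]]'
python3 look.py side pics/s27.png 230 160 400 290 4.6; python3 look.py top pics/t27.png 100 130 300 270 4
```

```text
t: 43.88
eef_pos: [0.3431, -0.517, 0.2486]
eef_rot: [-0.48, 0.519, -0.518, 0.481]
wrist_force: [1.2, 0.7, 0.8]
grip_width: 0.817
```

View pics/s27.png

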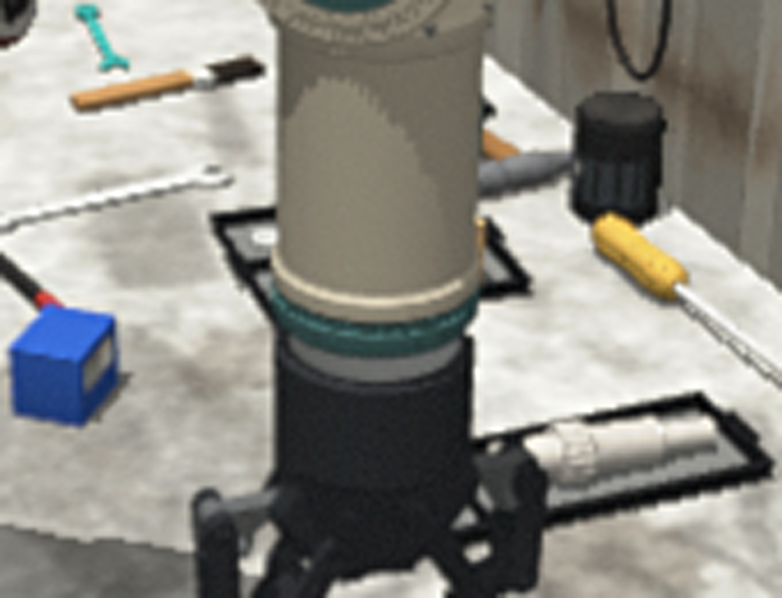

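View pics/t27.png

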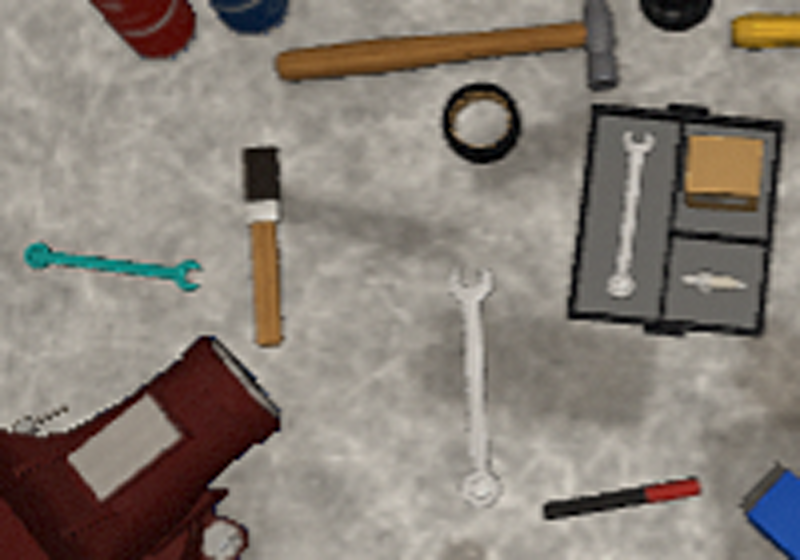

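```bash
python3 -m inch '[[[0,0,0],[0,0,4],7],[[0,0,0],[0,0,5],7],[[0,0,0],[0,0,5],7],[[0,0,0],[0,0,4],7],[[0,0,0],[0,0,2],7],[[0,0,0],[0,0,0],7]]'
python3 look.py side pics/s28.png 230 160 400 290 4.6
```

```text
t: 44.72
eef_pos: [0.5445, -0.5306, 0.2478]
eef_rot: [-0.481, 0.518, -0.517, 0.482]
wrist_force: [-0.2, 0.3, 0.4]
grip_width: 0.82
```

View pics/s28.png

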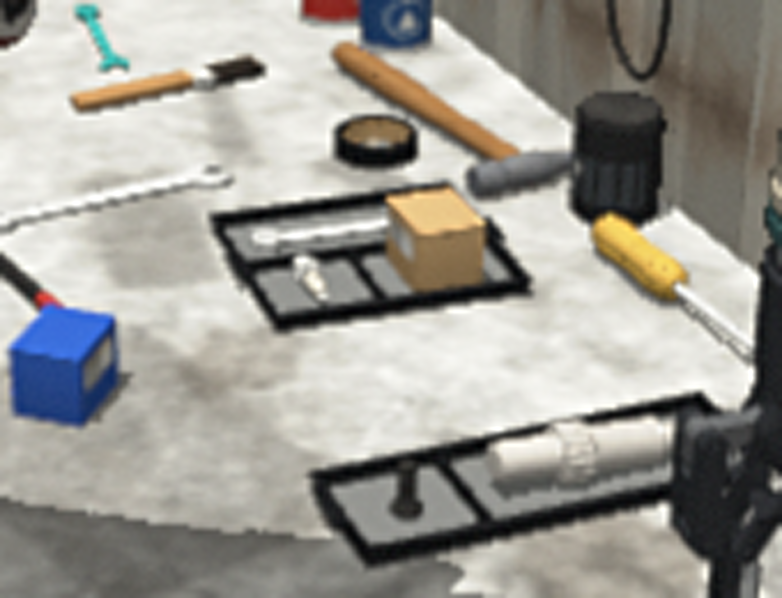

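All five parts sit properly in their compartments: the bolt and carton stand upright, and the look-alikes and long spanner are where they were.

```bash
python3 -m inch '[[[0,0,0],[0,0,0],7],[[0,0,0],[0,0,0],7]]'; python3 -c "
from workcell import ctrl
print(ctrl.hand_in())"
```

```text
t: 45.02
eef_pos: [0.5401, -0.5341, 0.2489]
eef_rot: [-0.48, 0.519, -0.519, 0.48]
wrist_force: [-0.2, -0.9, -0.3]
grip_width: 0.822
the job is handed in; nothing more can be done
None
```

Both kits are made up and the job is handed in at 45 s of the 128 s allowed. I placed the parts in the order asked: gear shaft, flange bolt, short steel spanner, spark plug, brown carton.

**Last checks:** In the final top and side pictures each part lies in its own compartment near the middle. The shaft and spanner lie along theirs, and the bolt and carton stand upright. The long spanner, the turquoise spanner and the blue carton show no sign of having moved.

**Disagreements:**
- The shaft looked about 5 mm off centre along its compartment in the top view. That is about the shift its height would cause in that picture, and I did not measure it again.
- The carton's fitted heading is about 3.6 degrees off the tray's axis, which still fits.
- The grip openings read 1 to 3 mm under the stated part widths each time.

**Forces:** The highest wrist force shown at the end of a move was about 13 N, when the bolt was set down.

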